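# Lid the mixing tubs, stow them and latch the bay gate

## Task

Close up the studio for the day: put on every mixing tub the lid of its own colour, seated flat on the rim, while the tub still stands outside the bay; then stand the lidded tubs and the amber bottle upright in the grey stowage bay. Last of all, push the red gate shut until it is fully home on its catch. Lids whose tub is not there are not needed; leave the other things on the table where they are.

Things in the scene. Friction and masses are not known exactly. Their poses are not given: they have to be found in the camera images.
- bay: Fixed grey sheet-metal trough, open on top, 155 mm (its x) by 350 mm (its y), 80 mm high, at a varying place and yaw (up to 0.1 rad). Walls and floor 4 mm: inside 147 mm wide, things stand 4 mm above its origin. Walls on both long sides and the +y end; the red gate closes the -y end. Origin: centre of the underside, z up.
- gate (a joint): Angle (rad) of the red gate: 0 shut and seated on the catch, grows to 1.6 as its free edge swings out to the bay's -y. Vertical hinge at the bay's -x wall; the free edge shuts at the end of the +x wall, where a brass spring roller is the catch. It stays where left; from 0.1 rad the roller resists; 5 to 12 N at gate_push takes it over the crest (0.05 rad), then it snaps to 0 and holds.
- gate_hinge (a point): Point on the gate's hinge axis, 45 mm above the table (bay frame x -75, y -175 mm). Its x points along the gate to the free edge, its y from outer to inner face (with the gate shut, the bay's x and y). The gate panel is 150 mm long, 8 mm thick, its top 84 mm above the table; its outer face lies at y -8 mm of this frame.
- gate_push (a point): Point on the gate's outer face, 95 mm from the hinge axis and 45 mm above the table; a good place to push. A small black knob stands 30 mm out of the outer face at 130 mm from the hinge axis, 55 mm above the table.
- bottle: Loose closed bottle of amber glass with a black cap, 56 mm diameter, 115 mm high overall, about 250 g; its body is cylindrical at full diameter from the foot to 60 mm at least. Origin: centre of the underside, z up.
- tub_blue: Loose open mixing tub of white plastic with a broad blue band, 66 mm diameter, its inner floor blue, straight sides, 85 mm high, wall 4 mm (mouth 58 mm diameter), about 150 g. Origin: centre of the underside, z up. Not on the table in every run.
- lid_blue: Loose blue lid for the blue-banded tub, lying knob up: a disc of 62 mm diameter, 5 mm thick, under it a chamfered plug (51 mm diameter, 8 mm deep) on which it stands, on top a knob (22 mm diameter, 24 mm high); 37 mm high, 40 g. Origin: centre of the plug's underside, z up. Seated: plug in the mouth, disc flat on the rim, origin 77 mm above the tub's.
- tub_yellow: Loose open mixing tub of white plastic with a broad yellow band, 66 mm diameter, its inner floor yellow, straight sides, 85 mm high, wall 4 mm (mouth 58 mm diameter), about 150 g. Origin: centre of the underside, z up. Not on the table in every run.
- lid_yellow: Loose yellow lid for the yellow-banded tub, lying knob up: a disc of 62 mm diameter, 5 mm thick, under it a chamfered plug (51 mm diameter, 8 mm deep) on which it stands, on top a knob (22 mm diameter, 24 mm high); 37 mm high, 40 g. Origin: centre of the plug's underside, z up. Seated: plug in the mouth, disc flat on the rim, origin 77 mm above the tub's.
- tub_green: Loose open mixing tub of white plastic with a broad green band, 66 mm diameter, its inner floor green, straight sides, 85 mm high, wall 4 mm (mouth 58 mm diameter), about 150 g. Origin: centre of the underside, z up. Not on the table in every run.
- lid_green: Loose green lid for the green-banded tub, lying knob up: a disc of 62 mm diameter, 5 mm thick, under it a chamfered plug (51 mm diameter, 8 mm deep) on which it stands, on top a knob (22 mm diameter, 24 mm high); 37 mm high, 40 g. Origin: centre of the plug's underside, z up. Seated: plug in the mouth, disc flat on the rim, origin 77 mm above the tub's.
- tape: Bystander: roll of pale masking tape lying flat, 80 mm diameter, 24 mm high. Origin: centre of the underside.
- knife: Bystander: palette knife about 200 mm long lying on the table. Origin near its middle, underside.
- paint_tube: Bystander: metal paint tube with an orange label, lying, about 120 mm long and 22 mm high. Origin: centre of the underside.

How it is judged:
By the outcome, as a careful person would: the job done as asked, in the order asked, and still so for the second after the job is handed in, with the robot touching nothing.
Of tub_blue, tub_yellow, tub_green only 2 to 3 are there at a start; the rules pass over those that are not, and their reading is None.
At some moment in a run one of tub_blue, tub_yellow, tub_green may be knocked a few centimetres aside while the robot is not near it.
It also fails if it takes over 210 s, if anything falls off the work surface, if the arm or the gripper's body presses on something with over 40 N, if the wrist force passes 120 N, or if a joint passes its speed limit or range.

## Robot

A 6-joint arm with a two-finger parallel gripper is mounted at the origin on the work surface. World frame = base frame: x ahead of the robot, y to its left, z up, the work surface at z = 0. Lengths are in mm, angles in rad, forces in N, time in s.
With the tool pointing down it reaches from about 325 to 850 mm from the base axis. Payload 4.4 kg.
Tool frame: the origin (TCP) lies midway between the tips of the shut fingers; the grasp point (between the pads) lies 19 mm behind it; y points along the fingers, z is the direction in which the jaws open and shut, and the axes are right-handed (so a half turn about y gives the same grasp; the last joint's range is limited). The gripper opens to 94 mm and grips with 3 to 60 N. Pads are 16 mm wide; open, the fingers measure 119 mm over their backs; the gripper's body (75 mm by 177 mm) begins 78 mm behind the grasp point.
Start: joints at [-1.284, 0.207, 1.542, -0, 1.393, -0.15], TCP at [243.238, -521.021, 205.447] pointing down, gripper open.
Joint ranges: [-2.73, 2.73], [-0.86, 2.22], [0.23, 2.46], [-1.11, 4.25], [0.08, 2.63], [-2.82, 2.82]. Speed limits (rad/s): [2.79, 2.79, 3.14, 3.14, 3.14, 3.14].

## Interface

Orientations are given as a unit quaternion [w, x, y, z].
In Python, from station import arm gives the robot as it stands.
- The arm moves only by the tool drive_tool, never from a script. Its arguments are lists of equal length, an entry for each row: "slide": the shift along the tool's x, y, z in units of 40 mm (1.0 is 40 mm), a list of three; "twist": the turn about the tool's y in units of 6 degrees (1.0 is 6 degrees). In form: {"slide": [[dx, dy, dz], ...], "twist": [twist, ...]}. A call has 1 to 8 rows; each row is the pose to reach, as a shift and turn from the pose commanded when the call began, along the tool's axes at that moment; what a row does not reach only later rows make up. A row lasts 1/8 s, in which the tool goes at most 62.5 mm and 10.7 degrees, less where a joint would pass 70% of its speed; a pose out of reach is approached as far as the arm can. A call with a gripper value outside its range is refused whole. "hand" is the closure, from 0 (fully open) to 1 (shut), set as the call begins (left out, the last holds). The fingers move at their own pace and stop on an object; "newtons" is the grip in N (left out, the last holds). Time passes only in rows, so rows that repeat a pose let the fingers close. It gives the time, the measured TCP pose, the force and the opening at its end, in the units of the state.
- arm.state(): the state, without advancing time (a new reading comes with each control period).
- arm.capture(name): name is "scene" or "side" or "wrist"; returns the picture (480x640x3 uint8, red, green, blue); there is no depth.
- arm.camera_info(name): a dict with "fovy" (degrees; the focal length in pixels is half the picture's height over the tangent of half this angle, whatever the lens; pixels are square), "cx", "cy" (the principal point, pixels), "distortion" ([k1, k2, p1, p2, k3] as OpenCV has them; the pictures are not rectified), "R" (3x3) and "t" (3): a world point X has camera coordinates R X + t. Camera axes: x right, y down, z forward; pixel columns grow to the right and rows downward; lengths in mm; the calibration is good to about 2 mm. A picture is of the moment at which its call begins: read the wrist's pose just before it. camera_info takes no time and is no camera call; for the wrist camera it gives the pose at the moment of the call.
- arm.job_done(): hands the job in, once; it reports no verdict.
Trained networks look in the newest picture that a camera, given by its name, has taken for a name from the list of things; names that differ only in an ending like _2 or _b are one class to them, and where a whole thing is asked for, a point or a joint stands for the part that bears it (a point fixed in the world has none). Each returns a list of dicts, best first, with "score" (0 to 1); they miss things now and then, are a little off and sometimes report something else, mostly with a low value. They report only what shows in the picture. A call takes as long as a camera call.
- arm.find_in(camera, thing): "xy" ([column, row] in pixels, amid what is visible of it).
The state is a dict: "time_s": time; "qpos": joint angles; "joint_velocities": joint speeds; "joint_torque": joint torques, N m; "tool_pos": TCP position; "eef_rot": TCP orientation; "wrist_force": force on the tool from outside, world axes, zero at the start; "ft_torque": the same for the moment, N m; "opening": finger opening in mm.
Only numpy, scipy, OpenCV 4.12 (cv2) and the standard library are available. Lean on these libraries where they do the work, as an engineer would, in place of code of your own. Each camera call takes 0.05 s, during which the arm holds its last target.

## Working session

There is one attempt and no reset: what is moved stays moved. The work goes in short steps, Python scripts to look and compute and a tool call to move; the robot and the scene stay as the last step left them, time stands still between calls to the robot, and variables do not carry over. Pictures are saved under pics/ and viewed, and the job is handed in when it is done.

Besides the shell and the picture viewer there is one more tool, called after ">>>" by a JSON object that holds its "name" and its "arguments". drive_tool: Moves the arm, as the interface text tells. Its arguments: {"type":"object","properties":{"slide":{"type":"array","items":{"type":"array","items":{"type":"number"}}},"twist":{"type":"array","items":{"type":"number"}},"hand":{"type":"number"},"newtons":{"type":"number"}},"required":["slide","twist"]}

```bash
ls; mkdir -p pics
python3 - <<'E'
from station import arm
import cv2
print(arm.state())
for n in ["scene","side","wrist"]:
    im=arm.capture(n); cv2.imwrite(f"pics/{n}0.png",im[:,:,::-1]); print(n,arm.camera_info(n))
E
```

```text
pics
{'time_s': 0.0, 'qpos': array([-1.28450932e+00,  2.07397908e-01,  1.54292980e+00, -8.43948262e-06,
        1.39349670e+00, -1.50505670e-01]), 'joint_velocities': array([ 6.38826786e-04, -4.71578993e-04, -4.75146628e-05, -6.16772280e-04,
        7.82353508e-04, -1.13027339e-03]), 'joint_torque': array([ 8.85843401e-04, -3.70882988e+01, -2.81416512e+01,  6.98662712e-02,
        3.60335608e-02, -1.77446186e-04]), 'tool_pos': array([ 243.0015475 , -520.24781231,  204.31481744]), 'eef_rot': array([ 0.15314879, -0.1532617 ,  0.69109676, -0.68952271]), 'wrist_force': array([ 0.04197803, -0.389055  , -0.56605684]), 'ft_torque': array([0.04284383, 0.00508151, 0.04547638]), 'opening': 93.85808843974958}
scene {'fovy': 44.5205288517198, 'cx': 316.0596844058868, 'cy': 230.7150921979514, 'distortion': array([-0.189495,  0.      ,  0.      ,  0.      ,  0.      ]), 'R': array([[ 5.14541787e-01,  8.57465020e-01, -6.98884557e-04],
       [ 6.86502403e-01, -4.12439790e-01, -5.98838768e-01],
       [-5.13771544e-01,  3.07647784e-01, -8.00869304e-01]]), 't': array([-219.32619782, -325.09544759, 1488.38815482])}
side {'fovy': 47.874713320216145, 'cx': 324.7947677080326, 'cy': 245.60754852088544, 'distortion': array([-0.00227085,  0.        ,  0.        ,  0.        ,  0.        ]), 'R': array([[-0.99886468, -0.04747513, -0.00393133],
       [-0.02253888,  0.54368724, -0.83898521],
       [ 0.04196834, -0.83794409, -0.54414002]]), 't': array([499.26798428, 102.97413582, 925.01813739])}
wrist {'fovy': 65.65492299505964, 'cx': 317.012492109067, 'cy': 245.38191720601944, 'distortion': array([-0.03813893,  0.        ,  0.        ,  0.        ,  0.        ]), 'R': array([[ 0.42321119, -0.90602972, -0.00155822],
       [-0.86827391, -0.40606537,  0.28497601],
       [-0.25882948, -0.11925208, -0.95853338]]), 't': array([-573.56941524,  -29.39318926,  392.10727868])}
```

View pics/scene0.png

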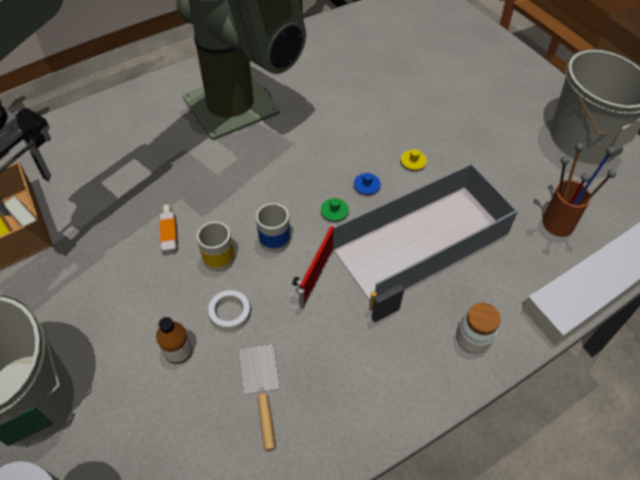

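View pics/side0.png

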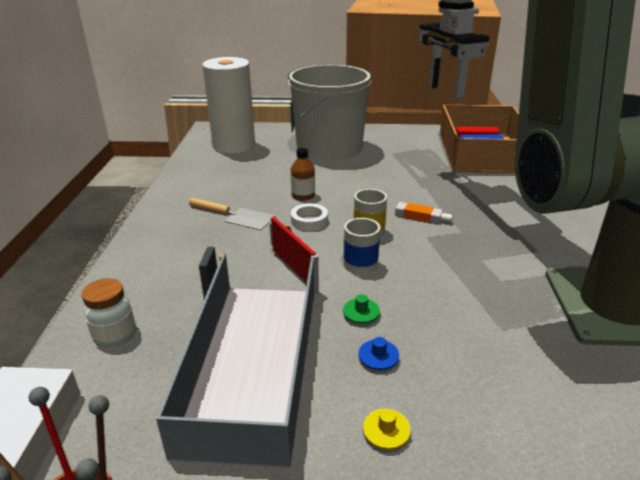

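View pics/wrist0.png

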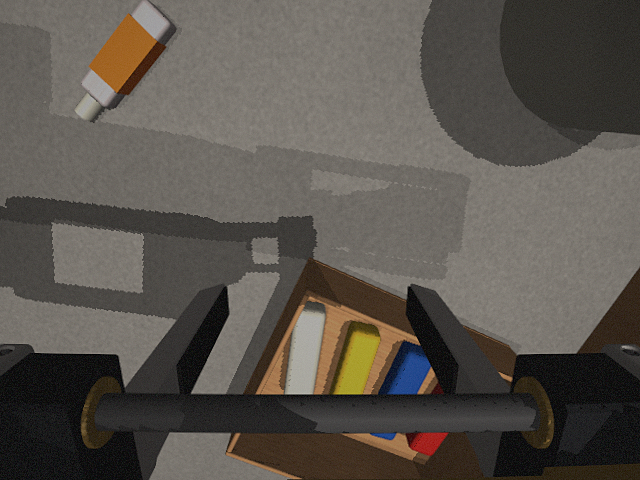

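```bash
cat > h.py <<'E'
from station import arm
import numpy as np, cv2
def K(ci):
    f=240/np.tan(np.radians(ci["fovy"])/2)
    return np.array([[f,0,ci["cx"]],[0,f,ci["cy"]],[0,0,1.]])
def ray(ci,uv):
    p=cv2.undistortPoints(np.array([[uv]],float),K(ci),ci["distortion"])[0,0]
    R=ci["R"];c=-R.T@ci["t"];d=R.T@np.array([p[0],p[1],1]);return c,d/np.linalg.norm(d)
def atz(ci,uv,z):
    c,d=ray(ci,uv);return c+d*(z-c[2])/d[2]
def tri(*cu):
    A=np.zeros((3,3));b=np.zeros(3);rs=[ray(c,u) for c,u in cu]
    for c,d in rs:
        P=np.eye(3)-np.outer(d,d);A+=P;b+=P@c
    X=np.linalg.solve(A,b)
    return X,[float(np.linalg.norm((np.eye(3)-np.outer(d,d))@(X-c))) for c,d in rs]
def proj(ci,X):
    X=np.atleast_2d(np.array(X,float))
    return cv2.projectPoints(X,cv2.Rodrigues(ci["R"])[0],ci["t"],K(ci),ci["distortion"])[0][:,0]
def Rq(q):
    from scipy.spatial.transform import Rotation as Ro
    return Ro.from_quat([q[1],q[2],q[3],q[0]]).as_matrix()
def go(x=None,y=None,z=None,zdir=None,s=None):
    """units to target; zdir=world angle (rad) of tool z (jaw) axis"""
    s=s or arm.state();R=Rq(s["eef_rot"]);p=s["tool_pos"]
    t=np.array([p[0] if x is None else x,p[1] if y is None else y,p[2] if z is None else z])
    sl=R.T@(t-p)/40
    tw=0
    if zdir is not None:
        a=np.arctan2(R[1,2],R[0,2]);da=(zdir-a+np.pi/2)%np.pi-np.pi/2
        tw=-np.degrees(da)/6   # tool y down => yaw + = -twist
    print("t",round(s["time_s"],2),"pos",p.round(1),"jaw",round(float(np.arctan2(R[1,2],R[0,2])),3),"j6",s["qpos"][5].round(2),"open",round(s["opening"],1),"F",s["wrist_force"].round(1))
    print("slide",sl.round(3),"twist",round(tw,3))
E
python3 - <<'E'
from h import *
C={n:arm.camera_info(n) for n in("scene","side")}
for th in ["bay","gate","gate_push","gate_hinge","bottle","tub_blue","tub_yellow","tub_green","lid_blue","lid_yellow","tape","knife","paint_tube"]:
    r={n:arm.find_in(n,th) for n in C}
    o={n:[(np.round(d["xy"]).tolist(),round(d["score"],2)) for d in r[n][:2]] for n in C}
    x=tri(*[(C[n],r[n][0]["xy"]) for n in C]) if all(r.values()) else None
    print(th,o,x and (x[0].round(1),np.round(x[1],1)))
E
```

```text
bay {'scene': [([414.0, 237.0], 0.77)], 'side': []} None
gate {'scene': [([318.0, 272.0], 0.82)], 'side': [([291.0, 248.0], 0.85)]} (array([570.6, -86. ,  43.4]), array([4.6, 4.6]))
gate_push {'scene': [([315.0, 271.0], 0.96)], 'side': [([287.0, 249.0], 0.86)]} (array([572. , -89.3,  43.6]), array([1.6, 1.6]))
gate_hinge {'scene': [([315.0, 268.0], 0.93)], 'side': [([290.0, 252.0], 0.89)]} (array([566.1, -84.5,  39.7]), array([3.2, 3.2]))
bottle {'scene': [([170.0, 340.0], 0.66)], 'side': [([304.0, 176.0], 0.88)]} (array([ 566.1, -391.6,   45. ]), array([0.2, 0.2]))
tub_blue {'scene': [([272.0, 231.0], 0.58)], 'side': [([362.0, 246.0], 0.85)]} (array([ 436.1, -112.6,   35.6]), array([0.8, 0.8]))
tub_yellow {'scene': [([217.0, 245.0], 0.79), ([167.0, 232.0], 0.34)], 'side': [([371.0, 205.0], 0.6)]} (array([ 420.4, -230.6,   57.3]), array([6., 6.]))
tub_green {'scene': [], 'side': []} None
lid_blue {'scene': [([368.0, 182.0], 0.75)], 'side': [([377.0, 353.0], 0.92), ([363.0, 310.0], 0.19)]} (array([412.8, 144.9,  12.9]), array([1.3, 1.3]))
lid_yellow {'scene': [([418.0, 160.0], 0.76)], 'side': [([383.0, 429.0], 0.68)]} (array([412.7, 283.5,  10.8]), array([2.3, 2.3]))
tape {'scene': [([228.0, 303.0], 0.91)], 'side': [([313.0, 220.0], 0.86)]} (array([ 534.3, -259.4,    9.3]), array([3.7, 3.7]))
knife {'scene': [([263.0, 377.0], 0.67)], 'side': [([238.0, 214.0], 0.78)]} (array([ 700.5, -274.2,    9.5]), array([2.1, 2.1]))
paint_tube {'scene': [([168.0, 232.0], 0.64)], 'side': [([419.0, 215.0], 0.59)]} (array([ 306.6, -295. ,    3.7]), array([1.8, 1.8]))
```

Run:
```python
import cv2
a=cv2.imread("pics/scene0.png")[150:330,290:530]; b=cv2.imread("pics/side0.png")[200:470,150:410]
cv2.imwrite("pics/z1.png",cv2.resize(a,None,fx=3.3,fy=3.3,interpolation=cv2.INTER_CUBIC))
cv2.imwrite("pics/z2.png",cv2.resize(b,None,fx=2.2,fy=2.2,interpolation=cv2.INTER_CUBIC))
```

```text
(no output)
```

View pics/z1.png

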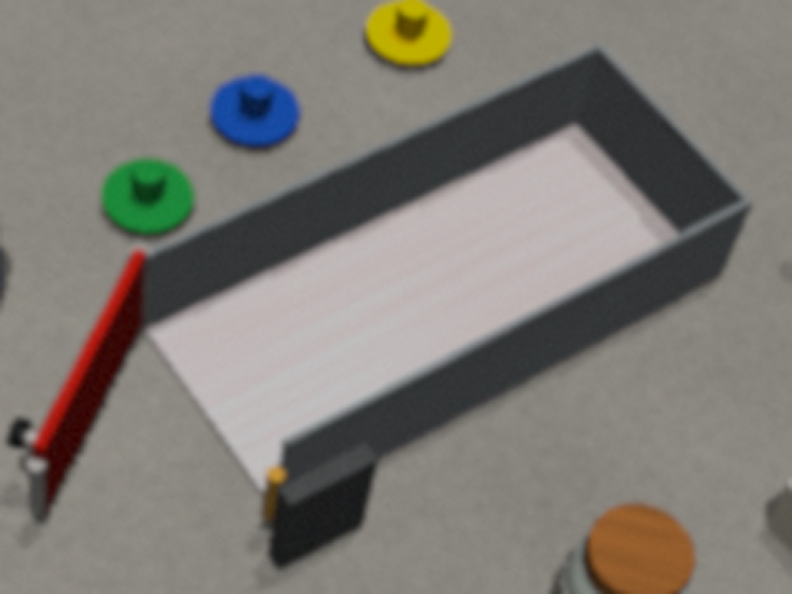

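View pics/z2.png

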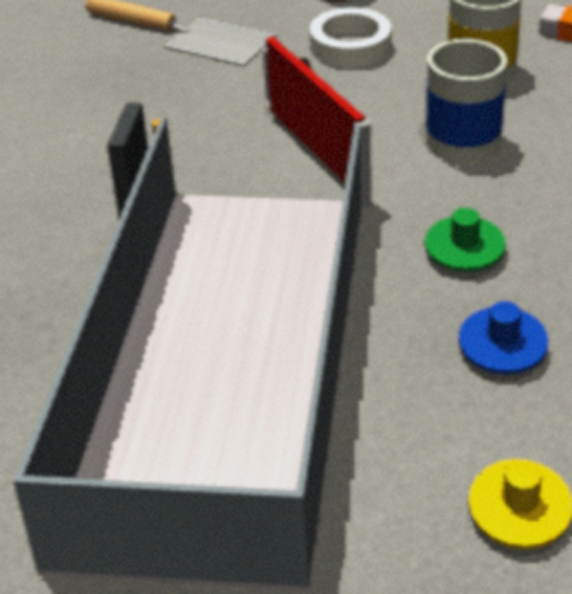

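Run:
```python
from h import *
from scipy.optimize import least_squares
C={n:arm.camera_info(n) for n in("scene","side")}
pts=[((-77.5,175,80),(471.2,165.2),(288.2,423.6)),((77.5,175,80),(516.7,212.1),(159.1,419.1)),((75.5,-175,80),(376.1,284.2),(225.5,255.5)),((-75.5,-175,80),(333.9,226.4),(315.5,256.4))]
for m,a,b in pts: 
    X,r=tri((C["scene"],a),(C["side"],b)); print(m,X.round(1),np.round(r,1))
g=tri((C["scene"],(302,285.5)),(C["side"],(272.7,218.2)));print("gate tip",g)
M=np.array([p[0] for p in pts],float)
def W(q,m):
    c,s=np.cos(q[2]),np.sin(q[2]);return np.c_[q[0]+c*m[:,0]-s*m[:,1],q[1]+s*m[:,0]+c*m[:,1],m[:,2]]
f=lambda q:np.r_[(proj(C["scene"],W(q,M))-[p[1] for p in pts]).ravel(),(proj(C["side"],W(q,M))-[p[2] for p in pts]).ravel()]
r=least_squares(f,[560,120,0]);print(r.x,f(r.x).round(1))
h=W(r.x,np.array([[-75,-175,80.]]))[0];v=g[0]-h;print("gate ang",r.x[2]-np.arctan2(v[1],v[0]),np.linalg.norm(v[:2]))
```

```text
(-77.5, 175, 80) [528.4 331.3  75.4] [2.2 2.2]
(77.5, 175, 80) [680.  329.7  74.1] [0.6 0.6]
(75.5, -175, 80) [671.  -17.4  73.2] [0. 0.]
(-75.5, -175, 80) [517.4 -14.9  76.5] [1.5 1.5]
gate tip (array([ 605.18515377, -137.75485197,   78.75371327]), [0.47973260101171183, 0.47973260101158294])
[ 5.98880903e+02  1.58208505e+02 -2.12761916e-02] [-0.2 -3.6  1.1 -2.2 -0.2 -1.8 -0.  -0.8  0.6  0.8 -1.9 -1.9 -0.1 -3.6
 -2.2 -1.4]
gate ang 0.9432347589535498 149.18834554223483
```

Run:
```python
from h import *
s=arm.state();ci=arm.camera_info("wrist");c=-ci["R"].T@ci["t"];R=Rq(s["eef_rot"])
print("cam",c.round(1),"in tool",(R.T@(c-s["tool_pos"])).round(1),"look",(R.T@ci["R"][2]).round(3),"right",(R.T@ci["R"][0]).round(3));print(R.round(3))
go(430,-130,260,np.pi/2)
```

```text
cam [ 318.8 -485.1  384.2] in tool [ -83.6 -178.7   -0.6] look [0.285 0.958 0.   ] right [-0. -0.  1.]
[[-0.906  0.     0.423]
 [-0.423 -0.    -0.906]
 [-0.    -1.     0.   ]]
t 1.45 pos [ 243.3 -521.   205.5] jaw -1.134 j6 -0.15 open 94.1 F [ 0.2  0.4 -1.2]
slide [-8.366 -1.364 -6.883] twist 4.171
```

>>> {"name": "drive_tool", "arguments": {"slide": [[-1,-0.5,-0.9],[-2.2,-1.4,-1.8],[-3.6,-1.4,-3],[-5,-1.4,-4.2],[-6.4,-1.4,-5.3],[-7.6,-1.4,-6.3],[-8.4,-1.4,-6.9],[-8.4,-1.4,-6.9]], "twist": [0.5,1,1.5,2.2,3,3.7,4.2,4.2]}}

```text
time_s: 2.45
tool_pos: [431.8, -125.8, 261.7]
eef_rot: [0.001, -0.001, 0.707, -0.707]
wrist_force: [0.6, -0.8, 0.1]
opening: 94.3
```

>>> {"name": "drive_tool", "arguments": {"slide": [[0,0,0],[0,0,0]], "twist": [0,0]}}

```text
time_s: 2.7
tool_pos: [430.5, -130.1, 261.4]
eef_rot: [0.002, -0.001, -0.707, 0.707]
wrist_force: [0.1, -0.2, 0.3]
opening: 94.2
```

```bash
cat > look.py <<'E'
import sys
from h import *
tag=sys.argv[1];ths=sys.argv[2:]
ci=arm.camera_info("wrist");im=arm.capture("wrist");cv2.imwrite(f"pics/{tag}.png",im[:,:,::-1])
np.save(f"pics/{tag}.npy",np.array([ci],dtype=object),allow_pickle=True)
for t in ths:
    print(t,[(np.round(d["xy"],1).tolist(),round(d["score"],2)) for d in arm.find_in("wrist",t)[:2]])
go()
E
python3 look.py w1 tub_blue tub_yellow lid_blue lid_yellow lid_green
```

```text
tub_blue [([295.7, 214.8], 0.9)]
tub_yellow [([406.4, 226.4], 0.56)]
lid_blue [([88.9, 224.0], 0.57)]
lid_yellow [([274.1, 79.7], 0.74), ([6.2, 234.5], 0.61)]
lid_green [([169.5, 200.7], 0.63)]
t 3.0 pos [ 430.6 -129.7  261.4] jaw -1.576 j6 1.09 open 94.1 F [-0.3  0.5 -0.7]
slide [0. 0. 0.] twist 0
```

View pics/w1.png

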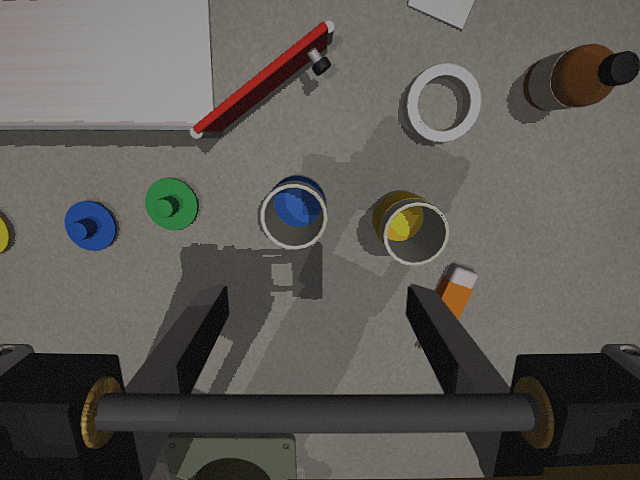

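```bash
cat > circ.py <<'E'
from h import *
def load(tag): return cv2.imread(f"pics/{tag}.png"),np.load(f"pics/{tag}.npy",allow_pickle=True)[0]
def fit(im,ci,xy,z,r,rng=25):
    g=cv2.GaussianBlur(im.astype(np.float32),(0,0),1.2)
    G=np.sqrt((cv2.Sobel(g,cv2.CV_32F,1,0)**2+cv2.Sobel(g,cv2.CV_32F,0,1)**2).max(2)) if 0 else None
    gx=cv2.Sobel(g,cv2.CV_32F,1,0).sum(2);gy=cv2.Sobel(g,cv2.CV_32F,0,1).sum(2)
    gx3=cv2.Sobel(g,cv2.CV_32F,1,0);gy3=cv2.Sobel(g,cv2.CV_32F,0,1)
    a=np.linspace(0,2*np.pi,120,endpoint=False)
    def sc(x,y,zz=z):
        P=proj(ci,np.c_[x+r*np.cos(a),y+r*np.sin(a),np.full(120,zz)]).astype(np.float32)
        c=P.mean(0);n=P-c;n/=np.linalg.norm(n,axis=1)[:,None]
        A=cv2.remap(gx3,P[:,0:1],P[:,1:2],cv2.INTER_LINEAR)[:,0];B=cv2.remap(gy3,P[:,0:1],P[:,1:2],cv2.INTER_LINEAR)[:,0]
        v=np.abs(A*n[:,:1]+B*n[:,1:]).max(1);return np.minimum(v,150).mean()
    best=None;x0,y0=xy
    for st in (rng,4,1):
        step={rng:2.,4:.7,1:.25}[st]
        o=np.arange(-st,st+.01,step);S=[(sc(x0+i,y0+j),x0+i,y0+j) for i in o for j in o]
        s,x0,y0=max(S)
    c=proj(ci,[[x0,y0,z]])[0]
    return x0,y0,s,c
E
python3 - <<'E'
from circ import *
im,ci=load("w1")
D=im.copy()
for n,uv,z,r in [("tub_blue",(294,215),85,33),("tub_yellow",(416,233),85,33),("lid_blue",(90,226),13,31),("lid_green",(172,204),13,31),("bottle_shoulder",(590,75),60,28)]:
    p=atz(ci,uv,z)[:2]
    x,y,s,c=fit(im,ci,p,z,r,12); print(n,p.round(1),round(x,1),round(y,1),round(s,1),c.round(1))
    a=np.linspace(0,6.28,60);
    for q in proj(ci,np.c_[x+r*np.cos(a),y+r*np.sin(a),0*a+z]): cv2.circle(D,(int(q[0]),int(q[1])),0,(255,0,255),-1)
cv2.imwrite("pics/d1.png",D)
E
```

```text
tub_blue [ 439.1 -107.4] 437.1 -106.9 133.3 [293.6 217.1]
tub_yellow [ 420.5 -227.6] 419.4 -227.4 113.0 [415.7 234.1]
lid_blue [412.2 141.9] 412.4 143.0 149.3 [ 89.  225.8]
lid_green [437.9  39.3] 437.8 39.5 148.1 [171.8 204. ]
bottle_shoulder [ 570.9 -393.7] 571.4 -393.0 79.6 [589.4  74.5]
```

View pics/d1.png

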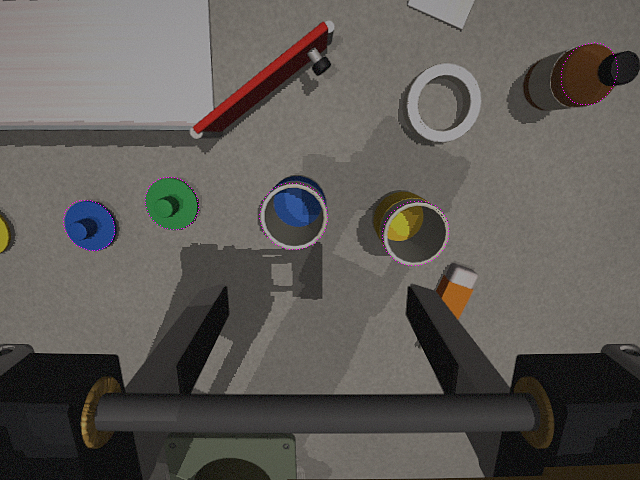

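```bash
python3 -c "
from h import *
go(460,150,260,-np.pi/2)"
```

```text
t 3.0 pos [ 430.6 -129.7  261.4] jaw -1.576 j6 1.09 open 94.1 F [-0.3  0.5 -0.7]
slide [-0.7    0.035 -6.996] twist -0.046
```

>>> {"name": "drive_tool", "arguments": {"slide": [[-0.1,0,-1],[-0.2,0,-2.3],[-0.4,0,-3.7],[-0.6,0,-5.1],[-0.7,0,-6.3],[-0.7,0,-7],[-0.7,0,-7],[-0.7,0,-7]], "twist": [0,0,0,0,0,0,0,0]}}

```text
time_s: 4.0
tool_pos: [459.8, 150.3, 261.3]
eef_rot: [0.001, -0.001, -0.707, 0.707]
wrist_force: [-0.0, -1.0, -0.6]
opening: 93.5
```

```bash
python3 look.py w2 lid_blue lid_yellow lid_green bay gate
```

```text
lid_blue [([322.0, 249.0], 0.67)]
lid_yellow [([210.7, 255.6], 0.61)]
lid_green [([409.8, 228.2], 0.57)]
bay [([309.0, 84.8], 0.79)]
gate [([553.3, 109.9], 0.72)]
t 4.3 pos [459.9 150.3 261.5] jaw -1.575 j6 1.71 open 93.6 F [-0.3 -0.4  0.1]
slide [0. 0. 0.] twist 0
```

View pics/w2.png

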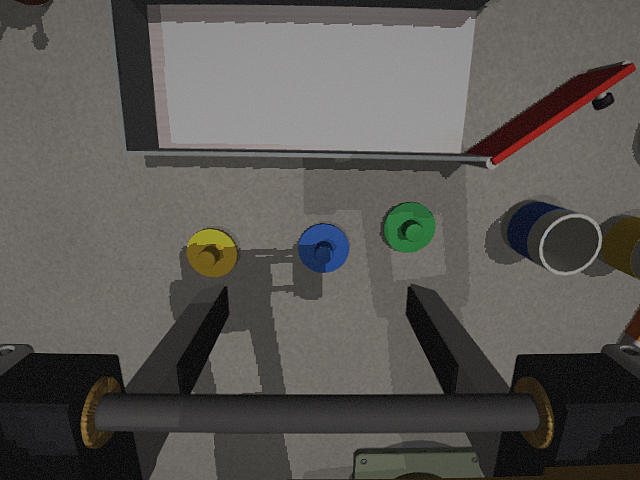

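Run:
```python
from circ import *
im,ci=load("w2");im1,ci1=load("w1")
for n,uv,z,r,uv1 in [("lid_yellow",(212,253),13,31,None),("lid_blue",(324,248),13,31,(89,225.8)),("lid_green",(410,227),13,31,(171.8,204)),("tub_blue",(570,244),85,33,(293.6,217.1))]:
    x,y,s,c=fit(im,ci,atz(ci,uv,z)[:2],z,r,10);print(n,round(x,1),round(y,1),round(s),c.round(1), tri((ci,c),(ci1,uv1)) if uv1 else"")
for uv in [(126,152),(492,165),(109,0)]: print(uv,atz(ci,uv,80).round(1))
```

```text
lid_yellow 406.9 278.9 114 [211. 253.] 
lid_blue 413.0 143.4 133 [323.1 247.8] (array([412.51696955, 143.4081305 ,  12.31270214]), [0.2546396351025108, 0.2546396351024141])
lid_green 437.6 41.1 130 [409.5 227.6] (array([437.24081116,  40.50663771,  10.59523417]), [0.18376108705596123, 0.18376108705617686])
tub_blue 437.3 -106.3 127 [570.3 244.7] (array([ 436.94556198, -106.92224113,   84.16902846]), [0.10578295471291836, 0.10578295471298947])
(126, 152) [529.3 332.   80. ]
(492, 165) [515.8 -17.3  80. ]
(109, 0) [658.3 330.   80. ]
```

```bash
python3 -c "
from h import *
go(412.6,143.3,17,-np.pi/2)"
```

```text
t 4.3 pos [459.9 150.3 261.5] jaw -1.575 j6 1.71 open 93.6 F [-0.3 -0.4  0.1]
slide [1.183 6.113 0.179] twist -0.043
```

>>> {"name": "drive_tool", "arguments": {"slide": [[0.6,1,0.1],[1.18,2.3,0.18],[1.18,3.6,0.18],[1.18,4.7,0.18],[1.18,5.6,0.18],[1.18,6.1,0.18],[1.18,6.1,0.18]], "twist": [0,0,0,0,0,0,0]}}

```text
time_s: 5.18
tool_pos: [410.9, 143.5, 16.0]
eef_rot: [0.003, 0.0, -0.707, 0.707]
wrist_force: [0.5, -0.1, -0.6]
opening: 94.1
```

>>> {"name": "drive_tool", "arguments": {"slide": [[0,0,0],[0,0,0],[0,0,0],[0,0,0],[0,0,0],[0,0,0]], "twist": [0,0,0,0,0,0], "hand": 1, "newtons": 15}}

```text
time_s: 5.92
tool_pos: [412.5, 144.1, 17.5]
eef_rot: [0.001, -0.001, -0.707, 0.707]
wrist_force: [0.5, -0.7, 0.7]
opening: 37.2
```

```bash
python3 look.py w3; python3 -c "
from h import *
go(437.1,-106.8,170,-np.pi/2)"
```

```text
t 5.97 pos [412.5 144.1  17.4] jaw -1.574 j6 1.71 open 33.8 F [1.2 0.4 0.4]
slide [0. 0. 0.] twist 0
t 5.97 pos [412.5 144.1  17.4] jaw -1.574 j6 1.71 open 33.8 F [1.2 0.4 0.4]
slide [-0.633 -3.814  6.27 ] twist -0.028
```

View pics/w3.png

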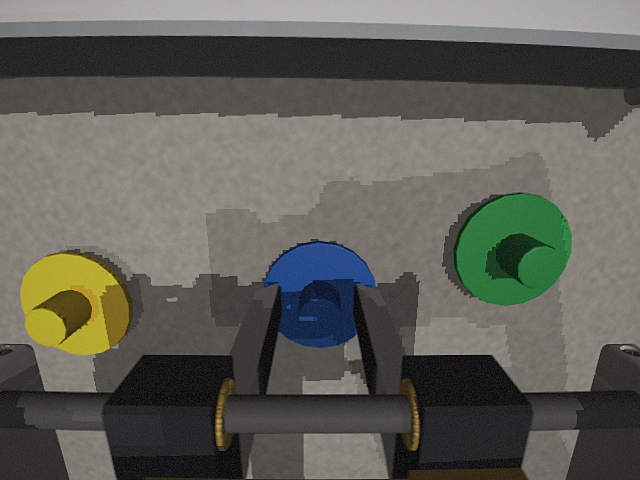

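>>> {"name": "drive_tool", "arguments": {"slide": [[0,0,0],[0,0,0],[0,0,0],[0,0,0]], "twist": [0,0,0,0]}}

```text
time_s: 6.48
tool_pos: [412.5, 144.1, 17.4]
eef_rot: [0.001, -0.001, -0.707, 0.707]
wrist_force: [-0.2, 0.1, -0.2]
opening: 21.5
```

```bash
python3 look.py w4; python3 -c "
from h import *
go(437.1,-106.8,150,-np.pi/2)"
```

```text
t 6.53 pos [412.5 144.1  17.4] jaw -1.574 j6 1.71 open 21.4 F [-0.   0.4 -0.3]
slide [0. 0. 0.] twist 0
t 6.53 pos [412.5 144.1  17.4] jaw -1.574 j6 1.71 open 21.4 F [-0.   0.4 -0.3]
slide [-0.634 -3.315  6.27 ] twist -0.029
```

View pics/w4.png

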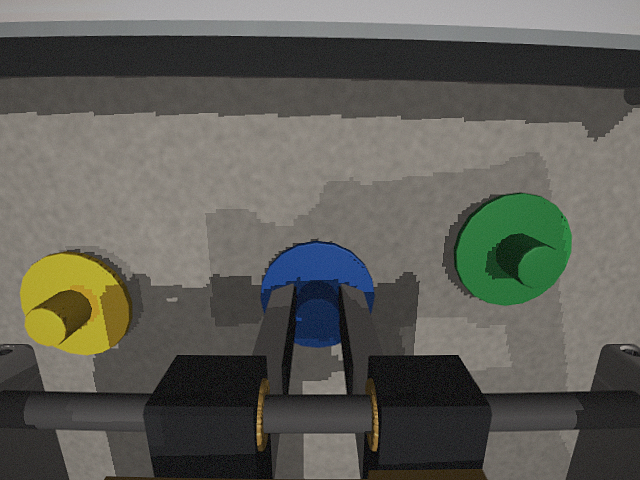

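Run:
```python
from circ import *
im,ci=load("w4")
for n,z,r,p in [("lid_blue",13,31,(412.5,144)),("lid_yellow",13,31,(407,279)),("lid_green",13,31,(437.5,40.5))]:
    print(n,fit(im,ci,p,z,r,8))
```

```text
lid_blue (np.float64(413.15), np.float64(144.65), np.float32(98.450874), array([316.90627007, 295.94939907]))
lid_yellow (np.float64(406.95), np.float64(278.5), np.float32(120.28299), array([ 73.64824743, 306.10553917]))
lid_green (np.float64(437.65), np.float64(41.7), np.float32(130.33022), array([513.9581924, 251.7349551]))
```

>>> {"name": "drive_tool", "arguments": {"slide": [[0,-1,0],[0,-2.3,0.3],[-0.1,-3.3,1.3],[-0.2,-3.3,2.6],[-0.4,-3.3,3.9],[-0.6,-3.3,5.2],[-0.6,-3.3,6],[-0.6,-3.3,6.27]], "twist": [0,0,0,0,0,0,0,0]}}

```text
time_s: 7.52
tool_pos: [435.7, -108.2, 149.4]
eef_rot: [-0.002, 0.002, 0.707, -0.707]
wrist_force: [-0.8, 0.3, -1.5]
opening: 21.6
```

>>> {"name": "drive_tool", "arguments": {"slide": [[0,0,0],[0,0,0]], "twist": [0,0]}}

```text
time_s: 7.78
tool_pos: [435.6, -105.5, 149.2]
eef_rot: [-0.001, 0.0, 0.707, -0.707]
wrist_force: [0.4, -0.7, -0.4]
opening: 21.6
```

```bash
python3 look.py w5;  python3 - <<'E'
from circ import *
im,ci=load("w5")
for n,z,r,p in [("tub_blue",85,33,(437,-107)),("tub_yellow",85,33,(419,-227))]:
    print(n,fit(im,ci,p,z,r,8))
go(436.6,-106.8,94,-np.pi/2)
E
```

```text
t 7.83 pos [ 435.7 -105.5  149.3] jaw -1.572 j6 1.14 open 21.7 F [-1.4  0.2 -0.2]
slide [0. 0. 0.] twist 0
tub_blue (np.float64(436.75), np.float64(-106.35), np.float32(74.87389), array([319.02860765, 259.15322277]))
tub_yellow (np.float64(419.2), np.float64(-227.25), np.float32(112.2466), array([489.67722483, 282.29716742]))
t 7.83 pos [ 435.7 -105.5  149.3] jaw -1.572 j6 1.14 open 21.7 F [-1.4  0.2 -0.2]
slide [-0.024  1.383  0.033] twist -0.012
```

View pics/w5.png

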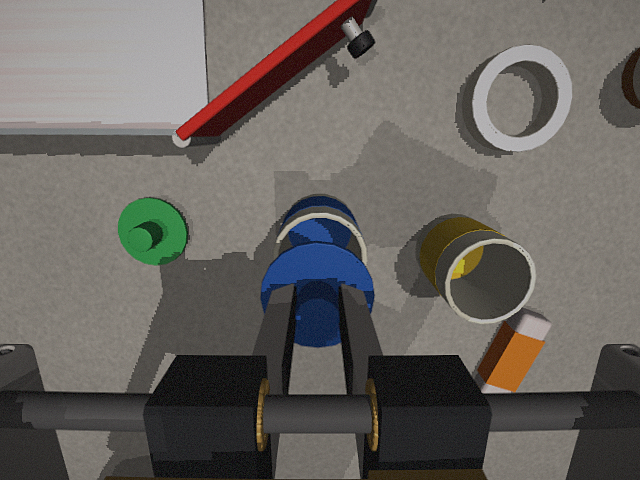

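>>> {"name": "drive_tool", "arguments": {"slide": [[-0.01,0.4,0.03],[-0.01,0.8,0.03],[-0.01,1,0.03],[-0.01,1.15,0.03],[-0.01,1.25,0.03],[-0.01,1.33,0.03],[-0.01,1.36,0.03],[-0.01,1.36,0.03]], "twist": [0,0,0,0,0,0,0,0]}}

```text
time_s: 8.82
tool_pos: [436.3, -108.1, 95.2]
eef_rot: [0.001, -0.001, -0.707, 0.707]
wrist_force: [-0.6, -0.4, -0.2]
opening: 21.7
```

```bash
python3 look.py w6;python3 - <<'E'
from circ import *
im,ci=load("w6"); print("lid",fit(im,ci,(436.7,-106.6),90,31,6),"tub",fit(im,ci,(436.7,-106.6),85,33,6))
im=arm.capture("side");cv2.imwrite("pics/side6.png",cv2.resize(im[180:300,290:450,::-1],None,fx=4,fy=4,interpolation=cv2.INTER_CUBIC))
E
```

```text
t 8.88 pos [ 436.3 -108.1   95.3] jaw -1.574 j6 1.14 open 21.7 F [-0.4  0.3 -0.4]
slide [0. 0. 0.] twist 0
lid (np.float64(436.2), np.float64(-107.8), np.float32(114.13553), array([317.46870923, 296.65674047])) tub (np.float64(435.95), np.float64(-106.85), np.float32(98.1554), array([315.73261446, 293.30152983]))
```

View pics/w6.png

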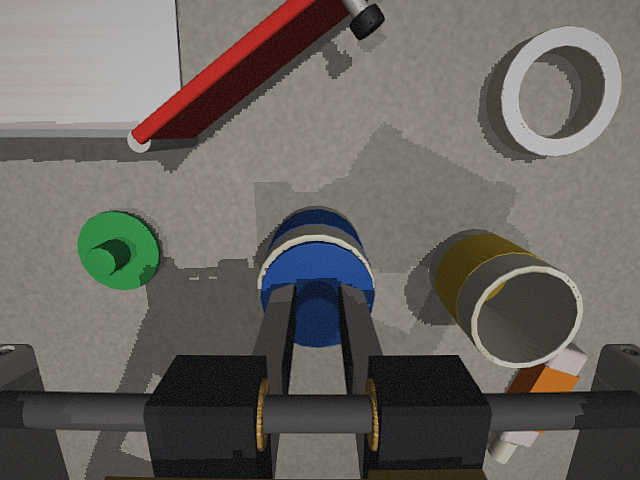

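View pics/side6.png

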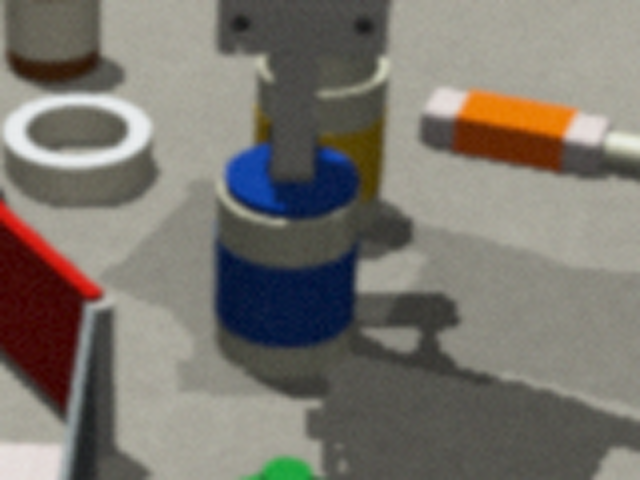

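>>> {"name": "drive_tool", "arguments": {"slide": [[0,0.03,0],[0,0.03,0],[0,0.03,0],[0,0.03,0]], "twist": [0,0,0,0], "hand": 0}}

```text
time_s: 9.43
tool_pos: [436.2, -108.0, 93.9]
eef_rot: [0.001, -0.001, -0.707, 0.707]
wrist_force: [-0.1, -0.9, -0.1]
opening: 58.1
```

>>> {"name": "drive_tool", "arguments": {"slide": [[0,-0.3,0],[0,-1,0],[0,-2.3,-1],[0.2,-2.6,-2.4],[0.4,-2.6,-3.9],[0.6,-2.6,-5.4],[0.7,-2.6,-6.9],[0.7,-2.6,-8.2]], "twist": [0,0,0,0,0,0,0,0]}}

```text
time_s: 10.42
tool_pos: [408.9, 222.3, 199.1]
eef_rot: [0.0, 0.001, 0.707, -0.707]
wrist_force: [0.5, -0.3, 0.3]
opening: 94.0
```

```bash
python3 look.py w7
python3 - <<'E'
from circ import *
im=arm.capture("side");cv2.imwrite("pics/side7.png",cv2.resize(im[180:300,290:450,::-1],None,fx=4,fy=4,interpolation=cv2.INTER_CUBIC))
go(406.9,278.7,17,-np.pi/2)
E
```

```text
t 10.47 pos [408.6 227.7 199.3] jaw -1.569 j6 1.89 open 93.8 F [0.4 1.4 0.7]
slide [0. 0. 0.] twist 0
t 10.53 pos [408.8 224.4 199. ] jaw -1.567 j6 1.88 open 94.3 F [-0.9 -1.   0.1]
slide [ 0.049  4.553 -1.348] twist 0.035
```

View pics/side7.png

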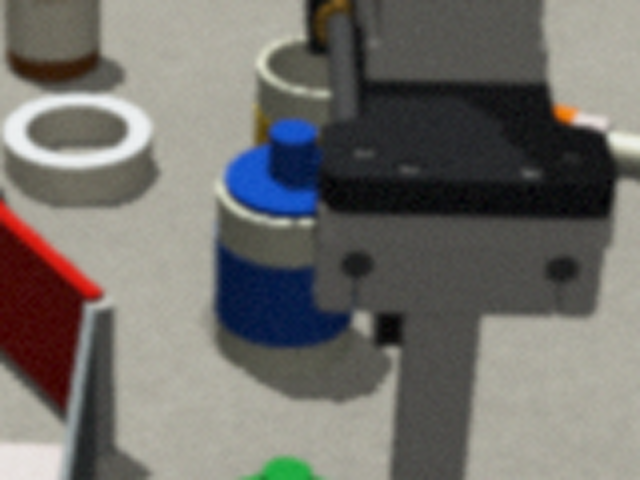

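View pics/w7.png

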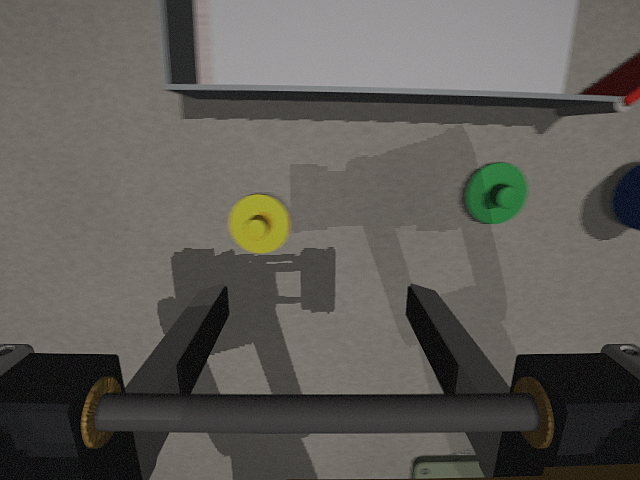

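>>> {"name": "drive_tool", "arguments": {"slide": [[0,0,-1.1],[0.03,0.8,-1.46],[0.03,2.1,-1.46],[0.03,3.2,-1.46],[0.03,3.9,-1.46],[0.03,4.2,-1.46],[0.03,4.2,-1.46]], "twist": [0,0,0,0,0,0,0]}}

```text
time_s: 11.4
tool_pos: [408.3, 278.0, 29.9]
eef_rot: [0.001, -0.001, -0.707, 0.707]
wrist_force: [0.8, 0.1, 0.1]
opening: 93.8
```

```bash
python3 look.py w8
python3 - <<'E'
from circ import *
im,ci=load("w8"); print("lid",fit(im,ci,(406.7,278.6),13,31,8))
go(406.9,278.7,17,-np.pi/2)
E
```

```text
t 11.45 pos [409.2 278.5  30.8] jaw -1.574 j6 2.0 open 94.1 F [ 0.6 -0.7  0.7]
slide [0. 0. 0.] twist 0
lid (np.float64(407.84999999999997), np.float64(279.25), np.float32(114.58508), array([315.72527491, 288.62050951]))
t 11.45 pos [409.2 278.5  30.8] jaw -1.574 j6 2.0 open 94.1 F [ 0.6 -0.7  0.7]
slide [ 0.057  0.345 -0.005] twist -0.033
```

>>> {"name": "drive_tool", "arguments": {"slide": [[0.04,0.2,-0.01],[0.04,0.34,-0.01],[0.04,0.34,-0.01],[0.04,0.34,-0.01],[0.04,0.34,-0.01],[0.04,0.34,-0.01],[0.04,0.34,-0.01],[0.04,0.34,-0.01]], "twist": [0,0,0,0,0,0,0,0], "hand": 1}}

```text
time_s: 12.45
tool_pos: [406.6, 278.8, 16.3]
eef_rot: [0.001, -0.001, -0.707, 0.707]
wrist_force: [-1.6, -0.4, 0.8]
opening: 21.5
```

>>> {"name": "drive_tool", "arguments": {"slide": [[0,0,0],[0,0,0],[0,0,0]], "twist": [0,0,0]}}

```text
time_s: 12.82
tool_pos: [406.6, 278.9, 16.3]
eef_rot: [0.001, -0.001, -0.707, 0.707]
wrist_force: [-0.2, -1.3, 1.4]
opening: 21.5
```

```bash
python3 look.py w9
python3 - <<'E'
from circ import *
im,ci=load("w9"); print("lid",fit(im,ci,(407.3,279),13,31,8))
im=arm.capture("scene");cv2.imwrite("pics/scene9.png",im[:,:,::-1])
go(419.2,-227.3,150,-np.pi/2)
E
```

```text
t 12.88 pos [406.6 278.9  16.3] jaw -1.574 j6 2.0 open 21.7 F [-0.6  0.1  0.2]
slide [0. 0. 0.] twist 0
lid (np.float64(406.8), np.float64(279.45), np.float32(86.65217), array([316.96194407, 297.57830621]))
t 12.93 pos [406.6 278.9  16.3] jaw -1.574 j6 2.0 open 21.6 F [-0.9 -0.2 -0.8]
slide [-0.354 -3.343 12.654] twist -0.029
```

View pics/scene9.png

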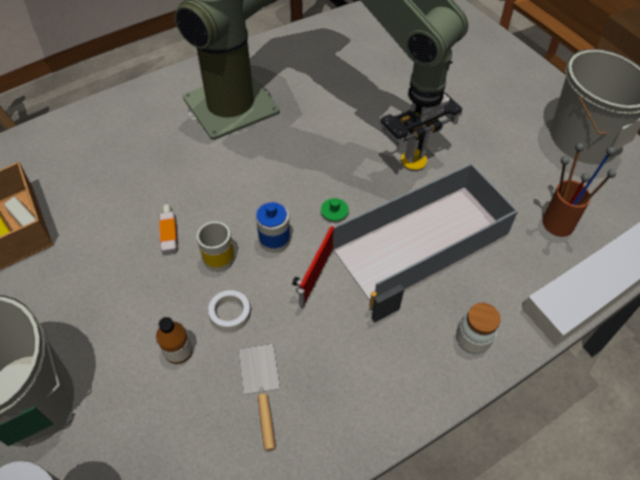

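>>> {"name": "drive_tool", "arguments": {"slide": [[0,-1,0],[0,-2.3,0.2],[0,-3.6,1.2],[-0.1,-4,2.6],[-0.1,-4,4.1],[-0.2,-4,5.6],[-0.2,-4,7.1],[-0.3,-4,8.6]], "twist": [0,0,0,0,0,0,0,0]}}

```text
time_s: 13.92
tool_pos: [417.1, -66.9, 176.4]
eef_rot: [-0.001, 0.001, 0.707, -0.707]
wrist_force: [0.8, 0.3, -0.5]
opening: 21.4
```

>>> {"name": "drive_tool", "arguments": {"slide": [[0,0,1.4],[0,0,2.6],[0,0,3.5],[0,0.4,4],[0,0.6,4.05],[0,0.65,4.05],[0,0.65,4.05]], "twist": [0,0,0,0,0,0,0]}}

```text
time_s: 14.8
tool_pos: [417.1, -226.1, 150.2]
eef_rot: [-0.001, 0.001, 0.707, -0.707]
wrist_force: [-0.2, -0.2, -0.7]
opening: 21.7
```

```bash
python3 look.py w10
python3 - <<'E'
from circ import *
im,ci=load("w10"); print("tub",fit(im,ci,(419.2,-227.3),85,33,8)); 
s=arm.state()["tool_pos"];print("lid",fit(im,ci,s[:2]+[.4,.5],s[2]-3.5,31,4))
go(419.0,-227.7,94,-np.pi/2)
E
```

```text
t 14.85 pos [ 417.3 -226.3  150.6] jaw -1.572 j6 0.89 open 21.9 F [ 1.4 -0.1 -0. ]
slide [0. 0. 0.] twist 0
tub (np.float64(418.95), np.float64(-227.55), np.float32(75.36844), array([319.88582637, 257.7480394 ]))
lid (np.float64(417.15740397638524), np.float64(-225.43246835348666), np.float32(96.269905), array([316.7481479 , 297.85962802]))
t 14.85 pos [ 417.3 -226.3  150.6] jaw -1.572 j6 0.89 open 21.9 F [ 1.4 -0.1 -0. ]
slide [-0.042  1.414  0.034] twist -0.016
```

View pics/w10.png

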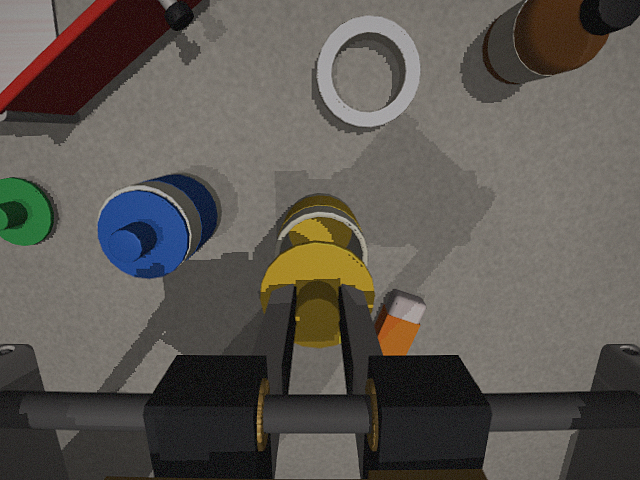

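>>> {"name": "drive_tool", "arguments": {"slide": [[-0.04,0.4,0.045],[-0.04,0.8,0.045],[-0.04,1,0.045],[-0.04,1.15,0.045],[-0.04,1.25,0.045],[-0.04,1.35,0.045],[-0.04,1.4,0.045],[-0.04,1.4,0.045]], "twist": [0,0,0,0,0,0,0,0]}}

```text
time_s: 15.85
tool_pos: [418.7, -229.0, 94.3]
eef_rot: [0.001, -0.001, -0.707, 0.707]
wrist_force: [0.8, -0.5, 0.2]
opening: 21.3
```

```bash
python3 look.py w11
python3 - <<'E'
from circ import *
im=arm.capture("side");cv2.imwrite("pics/side11.png",cv2.resize(im[150:270,290:450,::-1],None,fx=4,fy=4,interpolation=cv2.INTER_CUBIC))
go()
E
```

```text
t 15.9 pos [ 418.8 -229.1   94.4] jaw -1.574 j6 0.89 open 21.5 F [ 0.3  0.3 -0.6]
slide [0. 0. 0.] twist 0
t 15.95 pos [ 418.8 -229.1   94.5] jaw -1.574 j6 0.89 open 21.6 F [-0.7  0.5 -0.5]
slide [0. 0. 0.] twist 0
```

View pics/w11.png

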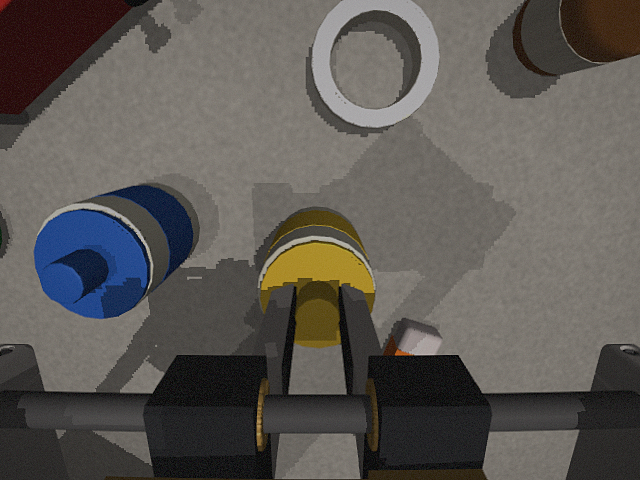

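View pics/side11.png

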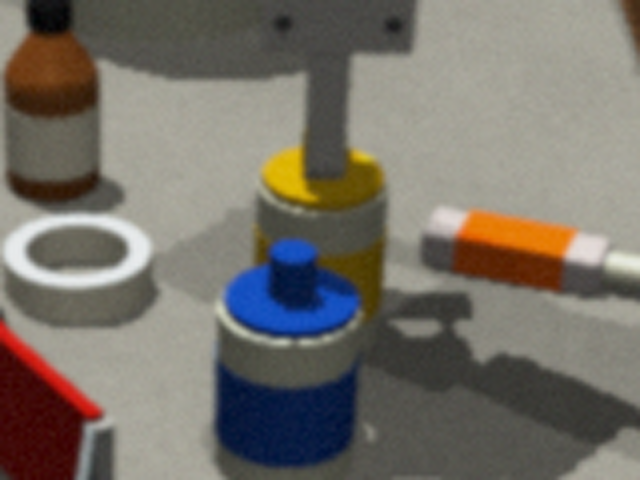

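>>> {"name": "drive_tool", "arguments": {"slide": [[0,0.02,0],[0,0.02,0],[0,0.02,0],[0,0.02,0],[0,0.02,0],[0,0,0],[0,0,0],[0,0,0]], "twist": [0,0,0,0,0,0,0,0], "hand": 0}}

```text
time_s: 16.95
tool_pos: [418.6, -229.0, 94.3]
eef_rot: [-0.001, 0.001, 0.707, -0.707]
wrist_force: [-0.6, -0.3, -0.7]
opening: 93.3
```

```bash
python3 look.py w12
python3 - <<'E'
from circ import *
im,ci=load("w12"); print("tub rim",fit(im,ci,(419,-228),85,33,6),"lid",fit(im,ci,(419,-228),90,31,6))
go(419,-228,38,-np.pi/2)
E
```

```text
t 17.0 pos [ 418.6 -229.    94.3] jaw -1.574 j6 0.89 open 93.9 F [-0.6 -0.5 -0.1]
slide [0. 0. 0.] twist 0
tub rim (np.float64(418.75), np.float64(-227.8), np.float32(117.361465), array([315.87237201, 293.16524267])) lid (np.float64(419.65), np.float64(-228.5), np.float32(131.36063), array([317.14967843, 295.423515  ]))
t 17.0 pos [ 418.6 -229.    94.3] jaw -1.574 j6 0.89 open 93.9 F [-0.6 -0.5 -0.1]
slide [-0.009  1.407 -0.025] twist -0.029
```

View pics/w12.png

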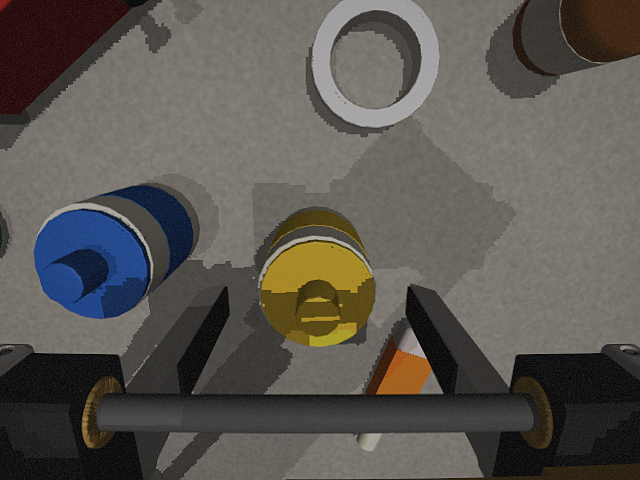

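Run:
```python
from circ import *
im,ci=load("w1")
for uv in [(463,268),(476,272),(448,318)]: print(atz(ci,uv,15).round(1))
```

```text
[ 357.6 -307.9   15. ]
[ 352.3 -324.7   15. ]
[ 289.9 -296.2   15. ]
```

Tube is clear (x ≤ 360). Descend and grip.

>>> {"name": "drive_tool", "arguments": {"slide": [[0,0.5,-0.02],[0,1,-0.02],[0,1.3,-0.02],[0,1.4,-0.02],[0,1.4,-0.02]], "twist": [0,0,0,0,0]}}

```text
time_s: 17.62
tool_pos: [418.8, -228.2, 38.3]
eef_rot: [0.001, -0.001, -0.707, 0.707]
wrist_force: [-0.4, -0.1, 0.9]
opening: 94.0
```

>>> {"name": "drive_tool", "arguments": {"slide": [[0,0,0],[0,0,0],[0,0,0],[0,0,0],[0,0,0],[0,0,0]], "twist": [0,0,0,0,0,0], "hand": 1, "newtons": 20}}

```text
time_s: 18.38
tool_pos: [418.9, -228.5, 38.6]
eef_rot: [0.001, -0.001, -0.707, 0.707]
wrist_force: [-0.8, -0.9, 3.7]
opening: 66.9
```

```bash
python3 look.py w13
python3 - <<'E'
from circ import *
go(603.3,265,145,-np.pi/2)
E
```

```text
t 18.43 pos [ 418.9 -228.5   38.6] jaw -1.574 j6 0.89 open 66.9 F [ 0.1 -0.9  3.1]
slide [0. 0. 0.] twist 0
t 18.43 pos [ 418.9 -228.5   38.6] jaw -1.574 j6 0.89 open 66.9 F [ 0.1 -0.9  3.1]
slide [ -4.575  -2.665 -12.349] twist -0.028
```

View pics/w13.png

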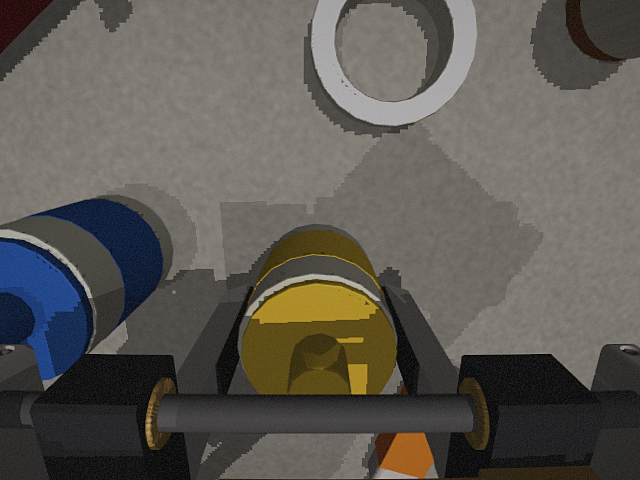

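>>> {"name": "drive_tool", "arguments": {"slide": [[0,-0.5,0],[0,-1.3,0],[0,-2.3,0],[-0.2,-3.1,-0.3],[-0.6,-3.3,-1.2],[-1,-3.3,-2.3],[-1.4,-3.3,-3.4],[-1.8,-3.3,-4.5]], "twist": [0,0,0,0,0,0,0,0]}}

```text
time_s: 19.42
tool_pos: [490.6, -46.6, 169.1]
eef_rot: [-0.002, 0.0, 0.707, -0.707]
wrist_force: [1.5, -0.1, -1.8]
opening: 66.7
```

>>> {"name": "drive_tool", "arguments": {"slide": [[-0.4,0,-1.1],[-0.8,0,-2.3],[-1.2,0,-3.5],[-1.6,0,-4.7],[-2,0,-5.8],[-2.4,0,-6.8],[-2.7,0,-7.5],[-2.77,0,-7.85]], "twist": [0,0,0,0,0,0,0,0]}}

```text
time_s: 20.42
tool_pos: [602.1, 266.6, 168.4]
eef_rot: [0.002, 0.0, -0.707, 0.707]
wrist_force: [0.2, 0.1, -2.7]
opening: 66.9
```

>>> {"name": "drive_tool", "arguments": {"slide": [[0,0,0],[0,0,0]], "twist": [0,0]}}

```text
time_s: 20.68
tool_pos: [602.3, 264.1, 169.8]
eef_rot: [0.002, -0.001, -0.707, 0.707]
wrist_force: [0.8, -0.2, -3.1]
opening: 67.1
```

```bash
python3 look.py w14
python3 - <<'E'
from circ import *
im=arm.capture("side");cv2.imwrite("pics/side14.png",im[:,:,::-1])
go(603.3,265,45,-np.pi/2-.03)
E
```

```text
t 20.73 pos [602.5 264.  170.1] jaw -1.575 j6 1.86 open 67.3 F [-0.2 -0.1 -2.7]
slide [0. 0. 0.] twist 0
t 20.77 pos [602.7 264.  170.3] jaw -1.575 j6 1.86 open 67.2 F [ 0.9 -0.5 -2.6]
slide [-0.017  3.131 -0.026] twist 0.245
```

View pics/w14.png

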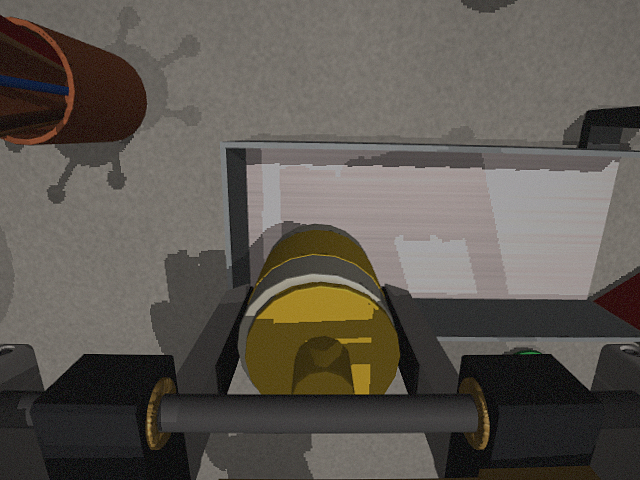

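View pics/side14.png

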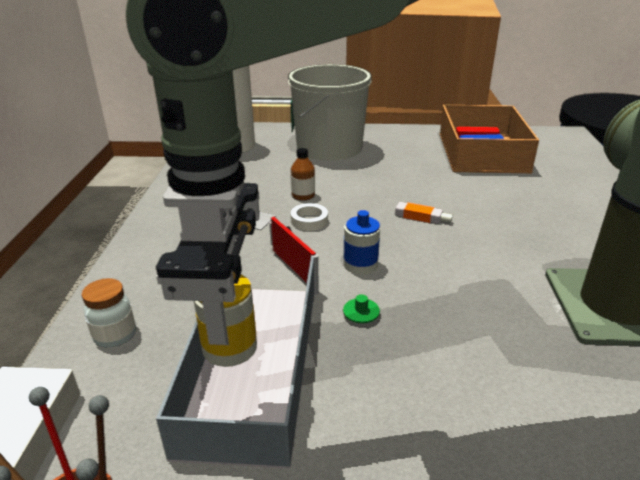

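Run:
```python
from circ import *
im,ci=load("w14")
for uv in [(222,142),(620,155),(430,338),(635,339)]: print(uv,atz(ci,uv,80).round(1))
```

```text
(222, 142) [681.4 330.6  80. ]
(620, 155) [673.   45.4  80. ]
(430, 338) [526.2 172.3  80. ]
(635, 339) [522.1  -3.8  80. ]
```

>>> {"name": "drive_tool", "arguments": {"slide": [[0,0.8,-0.02],[0,1.8,-0.02],[0,2.5,-0.02],[0,2.9,-0.02],[0,3.05,-0.02],[0,3.13,-0.02],[0,3.16,-0.02],[0,3.16,-0.02]], "twist": [0,0.1,0.25,0.25,0.25,0.25,0.25,0.25]}}

```text
time_s: 21.78
tool_pos: [603.6, 266.3, 44.9]
eef_rot: [-0.01, 0.011, 0.707, -0.707]
wrist_force: [0.8, -1.0, -3.3]
opening: 67.0
```

```bash
python3 -c "
from h import *
go(602,265,42.6)"
```

```text
t 21.77 pos [603.6 266.3  44.9] jaw -1.6 j6 1.88 open 67.0 F [ 0.8 -1.  -3.3]
slide [0.039 0.056 0.034] twist 0
```

Weight still on the gripper; go 2 mm lower, release, rise.

>>> {"name": "drive_tool", "arguments": {"slide": [[0.02,0.03,0.02],[0.02,0.05,0.02],[0.02,0.05,0.02]], "twist": [0,0,0]}}

```text
time_s: 22.15
tool_pos: [602.3, 265.3, 42.7]
eef_rot: [0.01, -0.01, -0.707, 0.707]
wrist_force: [-2.1, -1.1, 2.9]
opening: 66.7
```

>>> {"name": "drive_tool", "arguments": {"slide": [[0,0,0],[0,0,0],[0,0,0],[0,0,0],[0,-0.5,0],[0,-1.5,0],[0,-2.6,0],[0,-3.4,0]], "twist": [0,0,0,0,0,0,0,0], "hand": 0}}

```text
time_s: 23.15
tool_pos: [603.4, 265.7, 182.3]
eef_rot: [-0.009, 0.012, 0.708, -0.707]
wrist_force: [-0.1, -0.9, -0.6]
opening: 94.0
```

```bash
python3 look.py w15
python3 - <<'E'
from circ import *
im=arm.capture("scene");cv2.imwrite("pics/scene15.png",im[:,:,::-1])
for n in("scene","side"):
  arm.capture(n); print(n,arm.find_in(n,"tub_blue")[:1],arm.find_in(n,"bottle")[:1])
go(436.7,-107.5,38,-np.pi/2)
E
```

```text
t 23.2 pos [606.  266.6 187.5] jaw -1.6 j6 1.88 open 93.9 F [ 1.7 -0.7  2.9]
slide [0. 0. 0.] twist 0
scene [{'xy': [272.4, 237.9], 'score': 0.68}] [{'xy': [171.1, 343.2], 'score': 0.69}]
side [{'xy': [362.1, 252.8], 'score': 0.83}] [{'xy': [302.8, 175.2], 'score': 0.58}]
t 23.55 pos [600.7 264.9 175.4] jaw -1.6 j6 1.88 open 93.8 F [-0.1 -0.2 -0.5]
slide [3.811 3.462 9.42 ] twist -0.28
```

View pics/w15.png

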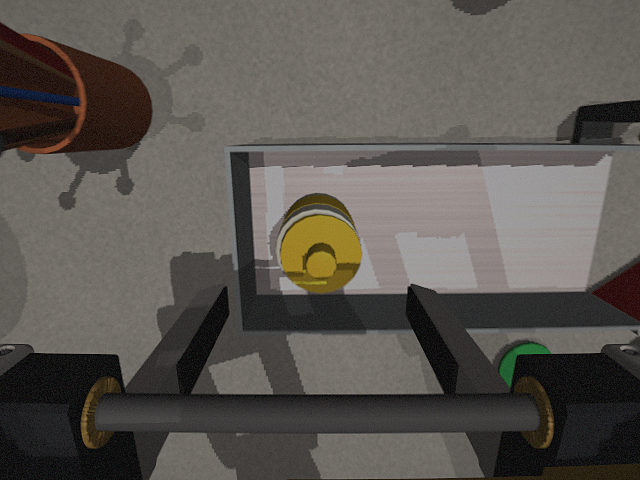

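View pics/scene15.png

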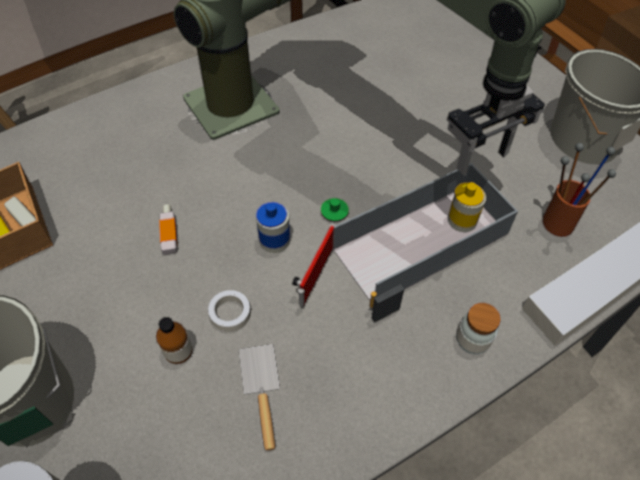

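>>> {"name": "drive_tool", "arguments": {"slide": [[0.4,0,1],[0.9,0,2.3],[1.5,0,3.6],[2,0,4.9],[2.5,0,6.2],[3,0,7.5],[3.5,0.3,8.7],[3.8,0.6,9.4]], "twist": [0,0,-0.1,-0.2,-0.28,-0.28,-0.28,-0.28]}}

```text
time_s: 24.55
tool_pos: [437.4, -107.7, 152.5]
eef_rot: [-0.001, 0.0, 0.707, -0.707]
wrist_force: [0.7, 0.1, -0.3]
opening: 93.9
```

>>> {"name": "drive_tool", "arguments": {"slide": [[0,0,0],[0,0,0],[0,0,0]], "twist": [0,0,0]}}

```text
time_s: 24.92
tool_pos: [439.9, -105.2, 154.1]
eef_rot: [0.001, -0.0, 0.707, -0.707]
wrist_force: [0.1, 0.1, 0.2]
opening: 94.0
```

```bash
python3 look.py w16
python3 - <<'E'
from circ import *
im,ci=load("w16"); print("tub",fit(im,ci,(437,-107),85,33,8),"lid",fit(im,ci,(437,-107.5),90,31,8))
go(436.7,-107.3,38,-np.pi/2)
E
```

```text
t 24.98 pos [ 439.9 -105.2  154.1] jaw -1.569 j6 1.14 open 94.1 F [ 1.5 -0.2  0.3]
slide [0. 0. 0.] twist 0
tub (np.float64(436.75), np.float64(-107.05), np.float32(126.09859), array([320.3925756 , 262.79982228])) lid (np.float64(436.75), np.float64(-107.55), np.float32(144.29053), array([321.17884204, 265.18161642]))
t 24.98 pos [ 439.9 -105.2  154.1] jaw -1.569 j6 1.14 open 94.1 F [ 1.5 -0.2  0.3]
slide [0.081 2.904 0.052] twist 0.019
```

View pics/w16.png

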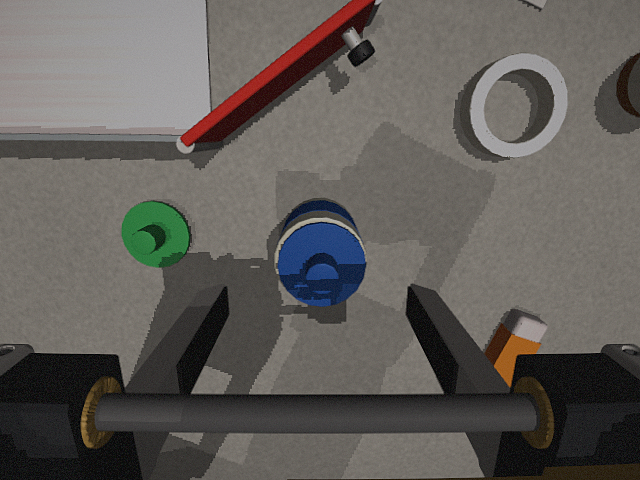

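>>> {"name": "drive_tool", "arguments": {"slide": [[0.08,0.8,0.05],[0.08,1.8,0.05],[0.08,2.5,0.05],[0.08,2.85,0.05],[0.08,2.9,0.05],[0.08,2.9,0.05]], "twist": [0,0,0,0,0,0]}}

```text
time_s: 25.72
tool_pos: [437.1, -108.3, 38.8]
eef_rot: [-0.001, -0.0, -0.707, 0.707]
wrist_force: [0.3, -0.1, -0.1]
opening: 94.0
```

>>> {"name": "drive_tool", "arguments": {"slide": [[0,0,0],[0,0,0],[0,0,0],[0,0,0],[0,0,0],[0,0,0]], "twist": [0,0,0,0,0,0], "hand": 1}}

```text
time_s: 26.48
tool_pos: [436.3, -108.0, 38.3]
eef_rot: [0.0, 0.0, 0.707, -0.707]
wrist_force: [-0.4, 2.6, 6.0]
opening: 66.5
```

```bash
python3 -c "
from h import *
go(598.7,155.5,170,-np.pi/2)"
```

```text
t 26.48 pos [ 436.3 -108.    38.3] jaw -1.571 j6 1.13 open 66.5 F [-0.4  2.6  6. ]
slide [-4.062 -3.29  -6.589] twist 0.0
```

>>> {"name": "drive_tool", "arguments": {"slide": [[0,-0.5,0],[0,-1.3,0],[0,-2.3,0],[-0.3,-3.1,-0.3],[-0.9,-3.3,-1.1],[-1.5,-3.3,-2.1],[-2.1,-3.3,-3.2],[-2.7,-3.3,-4.3]], "twist": [0,0,0,0,0,0,0,0]}}

```text
time_s: 27.48
tool_pos: [543.9, 65.0, 168.7]
eef_rot: [0.001, 0.0, -0.707, 0.707]
wrist_force: [0.7, -0.9, -2.2]
opening: 66.6
```

>>> {"name": "drive_tool", "arguments": {"slide": [[-0.5,0,-0.9],[-1,0,-1.6],[-1.3,0,-2.2],[-1.38,0,-2.3],[-1.38,0,-2.3],[-1.38,0,-2.3]], "twist": [0,0,0.2,0.28,0.28,0.28]}}

```text
time_s: 28.22
tool_pos: [598.6, 154.8, 169.5]
eef_rot: [0.011, -0.01, -0.707, 0.707]
wrist_force: [0.1, 0.5, -2.0]
opening: 66.3
```

```bash
python3 look.py w17; python3 -c "
from h import *
go(598.7,155.5,43,-np.pi/2-.03)"
```

```text
t 28.27 pos [598.7 154.8 169.7] jaw -1.601 j6 1.71 open 66.8 F [ 0.5  0.2 -1.4]
slide [0. 0. 0.] twist 0
t 28.27 pos [598.7 154.8 169.7] jaw -1.601 j6 1.71 open 66.8 F [ 0.5  0.2 -1.4]
slide [-1.000e-03  3.167e+00 -1.900e-02] twist -0.003
```

View pics/w17.png

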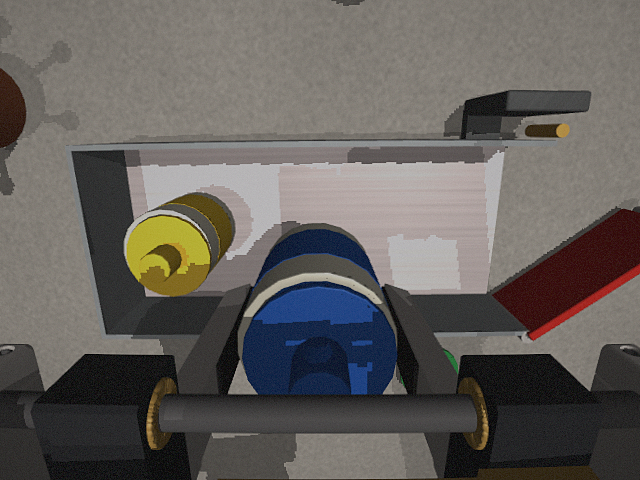

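>>> {"name": "drive_tool", "arguments": {"slide": [[0,0.8,0],[0,1.8,0],[0,2.5,0],[0,2.9,0],[0,3.08,0],[0,3.15,0],[0,3.19,0],[0,3.19,0]], "twist": [0,0,0,0,0,0,0,0]}}

```text
time_s: 29.28
tool_pos: [599.8, 156.1, 43.1]
eef_rot: [-0.01, 0.011, 0.707, -0.707]
wrist_force: [0.3, 0.2, -1.7]
opening: 66.5
```

>>> {"name": "drive_tool", "arguments": {"slide": [[0,0,0],[0,0,0]], "twist": [0,0]}}

```text
time_s: 29.52
tool_pos: [599.4, 156.0, 42.6]
eef_rot: [-0.01, 0.01, 0.707, -0.707]
wrist_force: [-0.1, 0.2, -0.8]
opening: 66.3
```

>>> {"name": "drive_tool", "arguments": {"slide": [[0,0,0],[0,0,0],[0,0,0],[0,0,0],[0,-0.5,0],[0,-1.5,0],[0,-2.6,0],[0,-3.5,0]], "twist": [0,0,0,0,0,0,0,0], "hand": 0}}

```text
time_s: 30.52
tool_pos: [600.1, 156.1, 186.1]
eef_rot: [-0.009, 0.012, 0.707, -0.707]
wrist_force: [0.4, 0.9, 0.7]
opening: 94.1
```

```bash
python3 look.py w18;python3 - <<'E'
from circ import *
im=arm.capture("scene");cv2.imwrite("pics/scene18.png",im[:,:,::-1])
go(570,-392,200,-np.pi/2)
E
```

```text
t 30.57 pos [603.4 156.5 192. ] jaw -1.6 j6 1.71 open 94.3 F [0.7 0.1 3. ]
slide [0. 0. 0.] twist 0
t 30.62 pos [603.4 156.5 190. ] jaw -1.6 j6 1.71 open 93.5 F [ 0.1 -0.1  0.8]
slide [ 0.431 -0.283 13.731] twist -0.278
```

View pics/w18.png

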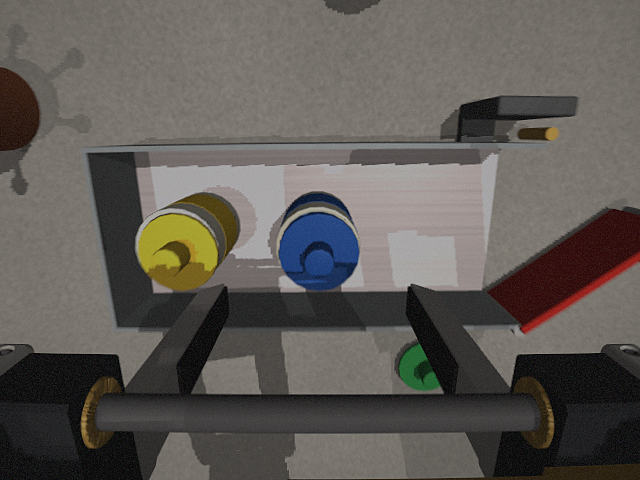

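View pics/scene18.png

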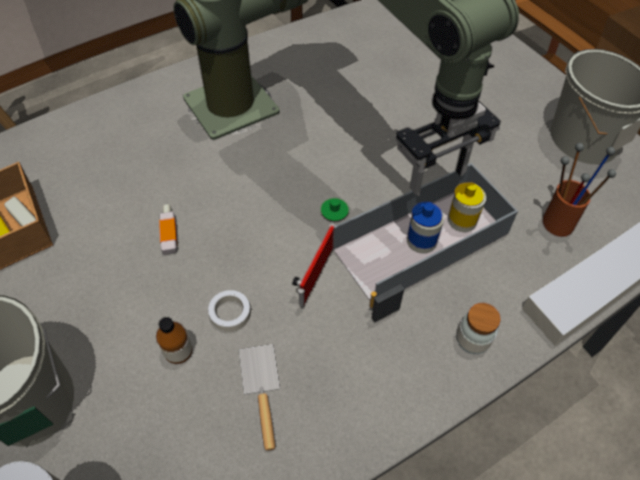

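>>> {"name": "drive_tool", "arguments": {"slide": [[0,0,1],[0,0,2.3],[0.1,-0.2,3.7],[0.1,-0.3,5.2],[0.2,-0.3,6.7],[0.2,-0.3,8.2],[0.3,-0.3,9.7],[0.4,-0.3,11.2]], "twist": [0,0,0,-0.1,-0.2,-0.28,-0.28,-0.28]}}

```text
time_s: 31.62
tool_pos: [569.3, -293.0, 193.8]
eef_rot: [-0.0, -0.0, 0.707, -0.707]
wrist_force: [0.8, -0.1, -0.3]
opening: 94.1
```

>>> {"name": "drive_tool", "arguments": {"slide": [[0,0,1.2],[0,0,2.1],[0,0,2.5],[0,0,2.5],[0,0,2.5]], "twist": [0,0,0,0,0]}}

```text
time_s: 32.25
tool_pos: [570.3, -389.7, 194.1]
eef_rot: [0.0, -0.001, 0.708, -0.707]
wrist_force: [-0.5, 0.1, -0.5]
opening: 93.9
```

```bash
python3 look.py w19 bottle;python3 - <<'E'
from circ import *
im,ci=load("w19")
go(570,-392,200,-np.pi/2)
E
```

```text
bottle [([314.4, 235.8], 0.61)]
t 32.35 pos [ 570.5 -389.7  194.4] jaw -1.569 j6 0.84 open 94.3 F [ 0.7 -0.3  0.4]
slide [0. 0. 0.] twist 0
t 32.35 pos [ 570.5 -389.7  194.4] jaw -1.569 j6 0.84 open 94.3 F [ 0.7 -0.3  0.4]
slide [ 0.013 -0.141  0.057] twist 0.019
```

View pics/w19.png

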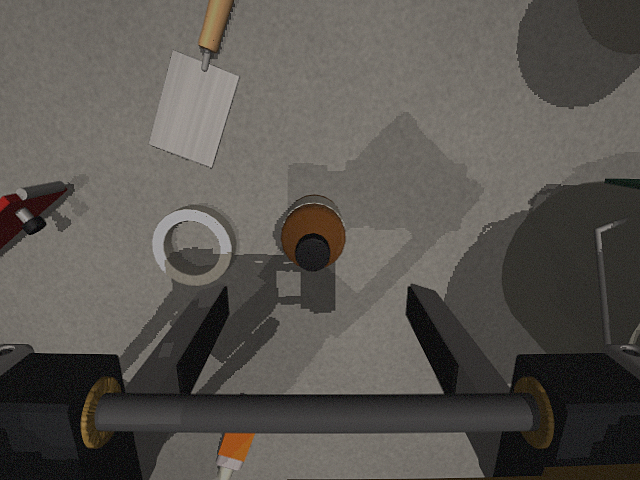

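Run:
```python
from circ import *
im,ci=load("w19")
print("cap",atz(ci,(312.5,252),115).round(1))
for z in(60,66,70): print(z,fit(im,ci,(566,-391),z,28,10))
print(tri((ci,(312.5,252)),(load("w1")[1],(624,69))))
```

```text
cap [ 572.  -385.8  115. ]
60 (np.float64(569.15), np.float64(-385.75), np.float32(100.38451), array([313.2265438 , 235.97621117]))
66 (np.float64(569.95), np.float64(-385.5), np.float32(107.5086), array([312.85842656, 236.90591522]))
70 (np.float64(570.65), np.float64(-385.5), np.float32(108.64255), array([312.80239998, 237.35530544]))
(array([ 569.62546759, -386.34746985,  110.9996288 ]), [1.1833482289686423, 1.1833482289685984])
```

>>> {"name": "drive_tool", "arguments": {"slide": [[0,1,-0.08],[0,2.2,-0.08],[0,3.2,-0.08],[0,3.8,-0.08],[0,4.1,-0.08],[0,4.16,-0.08],[0,4.16,-0.08]], "twist": [0,0,0,0,0,0,0]}}

```text
time_s: 33.22
tool_pos: [571.0, -388.7, 29.3]
eef_rot: [-0.001, -0.0, -0.707, 0.708]
wrist_force: [-0.6, -0.7, 0.4]
opening: 93.9
```

```bash
python3 look.py w20
python3 - <<'E'
from circ import *
im=arm.capture("side");cv2.imwrite("pics/side20.png",cv2.resize(im[100:240,220:400,::-1],None,fx=4,fy=4,interpolation=cv2.INTER_CUBIC))
E
```

```text
t 33.27 pos [ 571.2 -388.9   29.6] jaw -1.57 j6 0.85 open 93.8 F [0.9 0.8 1. ]
slide [0. 0. 0.] twist 0
```

View pics/w20.png

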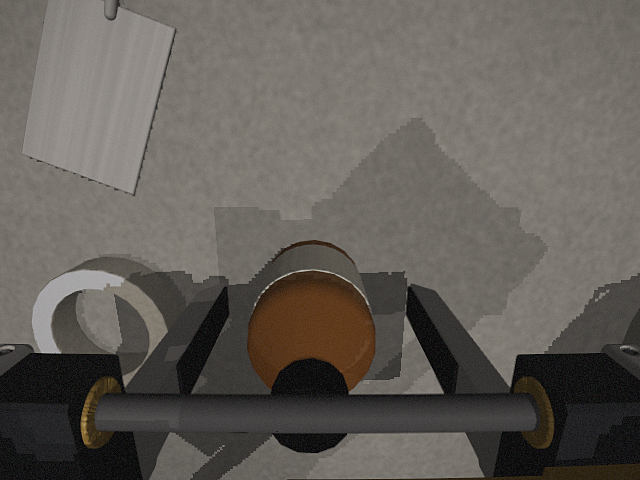

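View pics/side20.png

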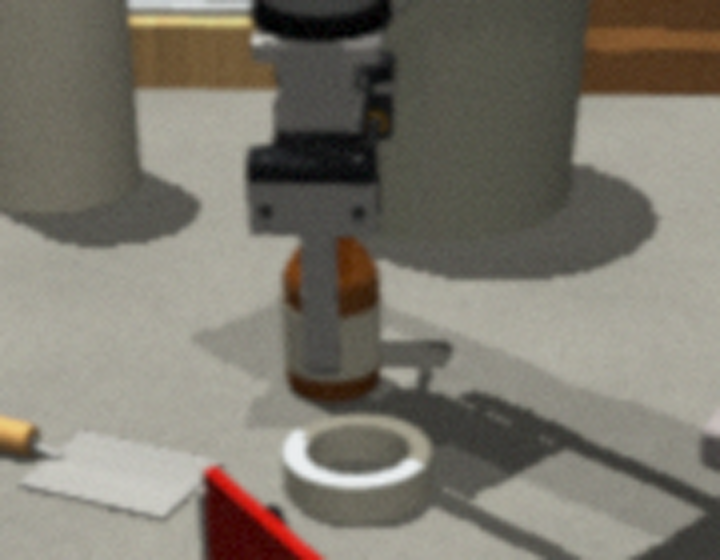

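>>> {"name": "drive_tool", "arguments": {"slide": [[0,0,0],[0,0,0],[0,0,0],[0,0,0],[0,0,0],[0,0,0],[0,0,0]], "twist": [0,0,0,0,0,0,0], "hand": 1, "newtons": 20}}

```text
time_s: 34.2
tool_pos: [570.0, -387.7, 27.8]
eef_rot: [-0.0, -0.0, 0.707, -0.707]
wrist_force: [-0.1, 2.8, 1.8]
opening: 55.3
```

```bash
python3 look.py w21
python3 - <<'E'
from circ import *
go(595.7,57,160,-np.pi/2)
E
```

```text
t 34.25 pos [ 570.  -387.8   27.8] jaw -1.571 j6 0.85 open 55.7 F [-1.   3.8  3.4]
slide [0. 0. 0.] twist 0
t 34.25 pos [ 570.  -387.8   27.8] jaw -1.571 j6 0.85 open 55.7 F [-1.   3.8  3.4]
slide [ -0.644  -3.297 -11.121] twist 0.003
```

View pics/w21.png

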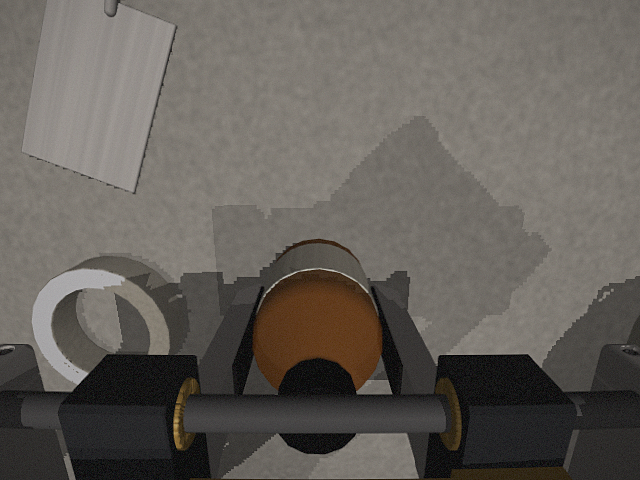

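>>> {"name": "drive_tool", "arguments": {"slide": [[0,-0.5,0],[0,-1.3,0],[0,-2.3,0],[0,-3.1,-0.3],[-0.1,-3.3,-1.1],[-0.2,-3.3,-2.2],[-0.3,-3.3,-3.5],[-0.3,-3.3,-4.9]], "twist": [0,0,0,0,0,0,0,0]}}

```text
time_s: 35.25
tool_pos: [582.8, -191.8, 161.2]
eef_rot: [-0.001, -0.001, -0.706, 0.708]
wrist_force: [0.5, 0.7, -2.1]
opening: 55.2
```

>>> {"name": "drive_tool", "arguments": {"slide": [[0,0,-1.4],[-0.1,0,-2.7],[-0.2,0,-4],[-0.3,0,-5.2],[-0.34,0,-6],[-0.34,0,-6.2],[-0.34,0,-6.2],[-0.34,0,-6.2]], "twist": [0,0,0.1,0.2,0.28,0.28,0.28,0.28]}}

```text
time_s: 36.25
tool_pos: [595.9, 54.3, 160.1]
eef_rot: [0.011, -0.011, -0.707, 0.707]
wrist_force: [-0.0, -0.2, -1.9]
opening: 55.4
```

```bash
python3 look.py w22
python3 - <<'E'
from circ import *
go(595.7,56,32,-np.pi/2-.03)
E
```

```text
t 36.3 pos [595.8  54.2 160. ] jaw -1.602 j6 1.55 open 55.6 F [-0.4  0.6 -2. ]
slide [0. 0. 0.] twist 0
t 36.3 pos [595.8  54.2 160. ] jaw -1.602 j6 1.55 open 55.6 F [-0.4  0.6 -2. ]
slide [ 0.005  3.2   -0.046] twist -0.009
```

View pics/w22.png

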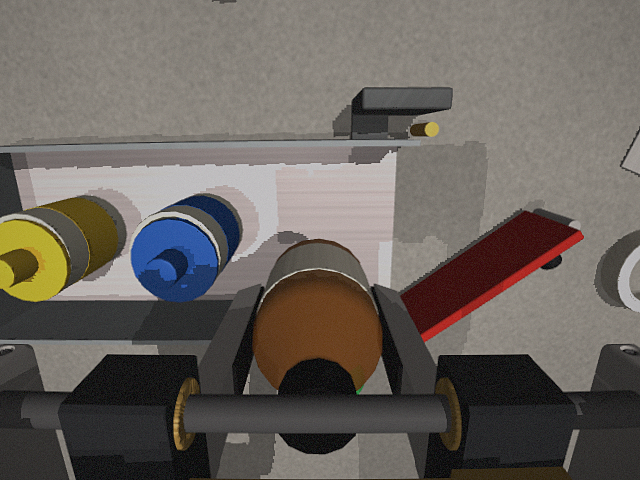

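>>> {"name": "drive_tool", "arguments": {"slide": [[0,0.8,-0.04],[0,1.8,-0.04],[0,2.5,-0.04],[0,2.9,-0.04],[0,3.08,-0.04],[0,3.15,-0.04],[0,3.19,-0.04],[0,3.2,-0.04]], "twist": [0,0,0,0,0,0,0,0]}}

```text
time_s: 37.3
tool_pos: [596.4, 57.4, 32.7]
eef_rot: [0.01, -0.011, -0.707, 0.707]
wrist_force: [-0.1, 0.2, -2.0]
opening: 55.5
```

>>> {"name": "drive_tool", "arguments": {"slide": [[0,0,0],[0,0,0]], "twist": [0,0]}}

```text
time_s: 37.55
tool_pos: [595.9, 57.4, 32.2]
eef_rot: [0.01, -0.01, -0.707, 0.707]
wrist_force: [0.2, 0.5, -1.7]
opening: 55.8
```

>>> {"name": "drive_tool", "arguments": {"slide": [[0,0.02,0],[0,0.02,0]], "twist": [0,0]}}

```text
time_s: 37.8
tool_pos: [596.0, 57.4, 31.8]
eef_rot: [-0.01, 0.011, 0.707, -0.707]
wrist_force: [-1.2, 0.4, 3.3]
opening: 55.4
```

>>> {"name": "drive_tool", "arguments": {"slide": [[0,0,0],[0,0,0],[0,0,0],[0,0,0],[0,0,0],[0,-1,0],[0,-2.2,0],[0,-3.4,0]], "twist": [0,0,0,0,0,0,0,0], "hand": 0}}

```text
time_s: 38.8
tool_pos: [595.3, 57.4, 168.2]
eef_rot: [-0.011, 0.01, 0.707, -0.707]
wrist_force: [0.4, 0.1, 0.3]
opening: 94.2
```

```bash
python3 look.py w23
python3 - <<'E'
from circ import *
im=arm.capture("side");cv2.imwrite("pics/side23.png",im[:,:,::-1])
go()
E
```

```text
t 38.85 pos [600.3  57.3 176.6] jaw -1.6 j6 1.55 open 94.0 F [1.9 0.6 4.5]
slide [0. 0. 0.] twist 0
t 38.9 pos [600.6  57.3 174.5] jaw -1.6 j6 1.55 open 94.2 F [ 0.9 -0.3  0. ]
slide [0. 0. 0.] twist 0
```

View pics/w23.png

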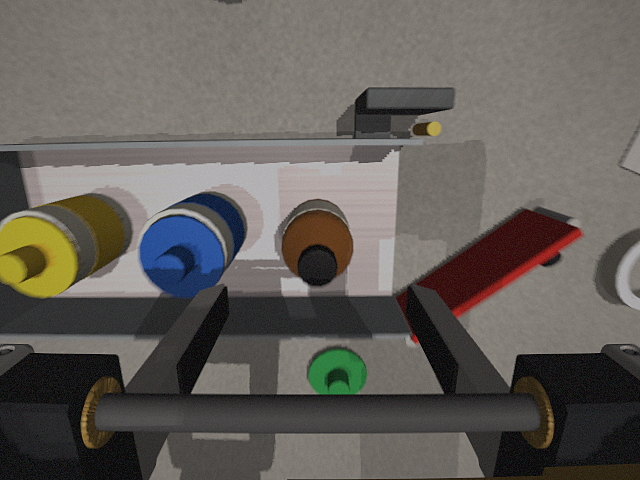

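View pics/side23.png

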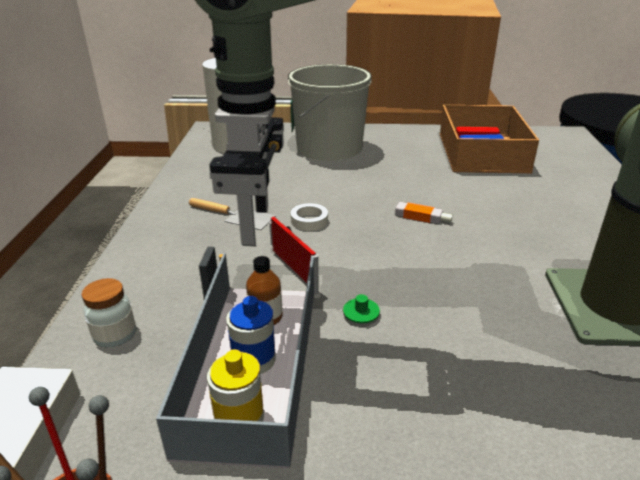

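```bash
cat > gate.py <<'E'
from circ import *
H=np.array([518.4,-17.2]);psi=-.03
def P(th,gap,r=95):
    a=-th+psi;u=np.array([np.cos(a),np.sin(a)]);n=np.array([-u[1],u[0]])
    return H+r*u-(8+12.5*np.cos(th)+8*np.sin(th)+gap)*n
E
python3 - <<'E'
from gate import *
im,ci=load("w23")
pt=[atz(ci,uv,84) for uv in [(414,340),(580,234),(548,212),(405,331)]]
for p in pt: print(p.round(1))
v=pt[1]-pt[0];print("th",psi-np.arctan2(v[1],v[0]))
im,ci=load("w16")
pt=[atz(ci,uv,84) for uv in [(205,150),(378,2),(189,138),(362,-3)]]
for p in pt: print(p.round(1))
v=pt[1]-pt[0];print("th",psi-np.arctan2(v[1],v[0]))
for th,g in [(.95,20),(.95,0),(.6,0),(.3,0),(.12,0),(0,0)]: print(th,g,P(th,g).round(1))
p=P(.95,20);go(p[0],p[1],45)
E
```

```text
[519.  -17.7  84. ]
[ 603.6 -138.5   84. ]
[ 621.  -111.4   84. ]
[527.4 -10.1  84. ]
th 0.9297045051230831
[514.  -31.5  84. ]
[ 600.  -140.5   84. ]
[521.6 -21.6  84. ]
[ 602.5 -130.9   84. ]
th 0.8733066982494208
0.95 20 [ 536.6 -119.4]
0.95 0 [ 553.2 -108.2]
0.6 0 [581.7 -91.6]
0.3 0 [601.  -69.1]
0.12 0 [609.1 -52.5]
0 0 [612.7 -40.5]
t 38.9 pos [600.6  57.3 174.5] jaw -1.6 j6 1.55 open 94.2 F [ 0.9 -0.3  0. ]
slide [1.514 3.218 4.46 ] twist 0
```

>>> {"name": "drive_tool", "arguments": {"slide": [[0.2,0,0.6],[0.5,0,1.6],[0.8,0,2.8],[1.2,0,3.8],[1.5,0,4.4],[1.5,0,4.5],[1.5,0,4.5],[1.5,0,4.5]], "twist": [0,0,0,0,0,0,0,0], "hand": 1}}

```text
time_s: 39.9
tool_pos: [530.9, -119.7, 166.8]
eef_rot: [-0.01, 0.01, 0.707, -0.707]
wrist_force: [0.0, 0.1, -0.4]
opening: 17.7
```

>>> {"name": "drive_tool", "arguments": {"slide": [[0,0,0],[0,0,0],[0,0,0],[0,0,0]], "twist": [0,0,0,0]}}

```text
time_s: 40.4
tool_pos: [530.5, -120.7, 167.1]
eef_rot: [0.01, -0.01, -0.707, 0.707]
wrist_force: [0.2, 0.6, -0.7]
opening: 0.5
```

```bash
python3 look.py w24
python3 - <<'E'
from gate import *
p=P(.95,20);go(p[0],p[1],42)
E
```

```text
t 40.45 pos [ 530.5 -120.7  167.1] jaw -1.6 j6 1.22 open 0.7 F [-0.4  0.5  0.2]
slide [0. 0. 0.] twist 0
t 40.45 pos [ 530.5 -120.7  167.1] jaw -1.6 j6 1.22 open 0.7 F [-0.4  0.5  0.2]
slide [-0.152  3.127 -0.039] twist 0
```

View pics/w24.png

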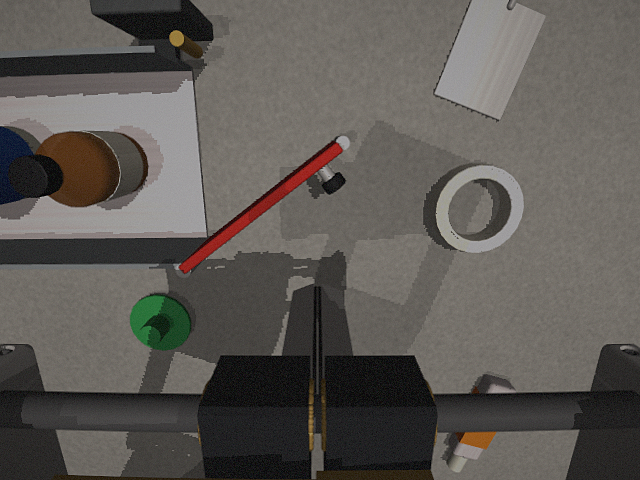

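>>> {"name": "drive_tool", "arguments": {"slide": [[0,1,0],[0,2,0],[0,2.8,0],[0,3.1,0],[0,3.1,0]], "twist": [0,0,0,0,0]}}

```text
time_s: 41.08
tool_pos: [530.2, -120.7, 42.7]
eef_rot: [-0.011, 0.01, 0.707, -0.707]
wrist_force: [-0.5, -0.1, 0.1]
opening: 0.5
```

```bash
python3 look.py w25
python3 - <<'E'
from gate import *
s=arm.state()
for th,g in [(.92,3),(.85,0),(.7,0),(.5,0),(.35,0),(.25,0),(.18,0),(.12,0)]:
    p=P(th,g);R=Rq(s["eef_rot"]);print(th,(R.T@(np.r_[p,s["tool_pos"][2]]-s["tool_pos"])/40).round(2))
go()
E
```

```text
t 41.12 pos [ 531.1 -121.1   43.8] jaw -1.6 j6 1.22 open 0.3 F [-0.5  0.2 -0.2]
slide [0. 0. 0.] twist 0
0.92 [-0.55  0.   -0.32]
0.85 [-0.75  0.   -0.43]
0.7 [-1.05  0.   -0.62]
0.5 [-1.42  0.   -0.95]
0.35 [-1.64  0.   -1.24]
0.25 [-1.77  0.   -1.46]
0.18 [-1.84  0.   -1.62]
0.12 [-1.9   0.   -1.77]
t 41.12 pos [ 531.1 -121.1   43.8] jaw -1.6 j6 1.22 open 0.3 F [-0.5  0.2 -0.2]
slide [0. 0. 0.] twist 0
```

View pics/w25.png

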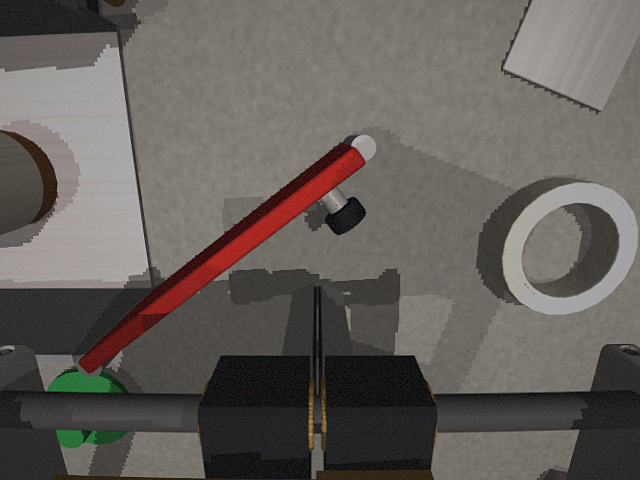

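>>> {"name": "drive_tool", "arguments": {"slide": [[-0.3,0,-0.17],[-0.5,0,-0.3],[-0.65,0,-0.37],[-0.75,0,-0.43],[-0.9,0,-0.52],[-1.05,0,-0.62],[-1.24,0,-0.78],[-1.42,0,-0.95]], "twist": [0,0,0,0,0,0,0,0]}}

```text
time_s: 42.12
tool_pos: [588.7, -84.0, 42.9]
eef_rot: [-0.01, 0.01, 0.707, -0.707]
wrist_force: [-1.0, -0.8, -0.8]
opening: 0.7
```

```bash
python3 look.py w26
python3 - <<'E'
from gate import *
s=arm.state()
for th,g in [(.5,0),(.42,0),(.35,0),(.25,0),(.18,0),(.12,0),(0,0)]:
    p=P(th,g);R=Rq(s["eef_rot"]);print(th,(R.T@(np.r_[p,s["tool_pos"][2]]-s["tool_pos"])/40).round(2))
E
```

```text
t 42.17 pos [589.9 -83.3  43.1] jaw -1.6 j6 1.31 open 0.3 F [ 0.3 -0.1  0.6]
slide [0. 0. 0.] twist 0
0.5 [ 0.02 -0.    0.04]
0.42 [-0.1   0.   -0.11]
0.35 [-0.2   0.   -0.25]
0.25 [-0.33  0.   -0.47]
0.18 [-0.4   0.   -0.64]
0.12 [-0.46  0.   -0.78]
0 [-0.54  0.   -1.08]
```

View pics/w26.png

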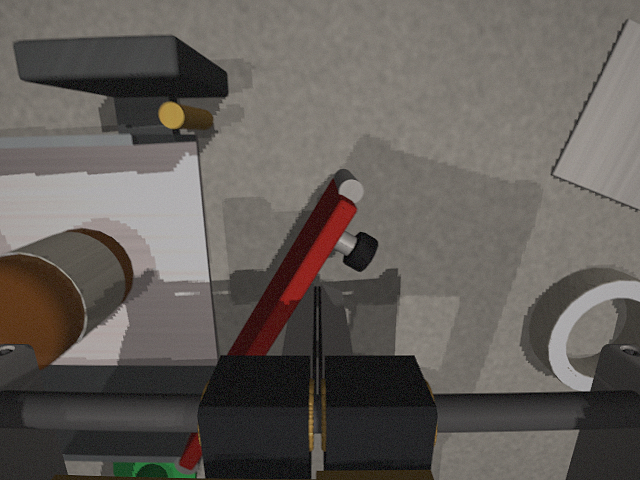

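>>> {"name": "drive_tool", "arguments": {"slide": [[-0.1,0,-0.11],[-0.15,0,-0.18],[-0.2,0,-0.25],[-0.27,0,-0.36],[-0.33,0,-0.47],[-0.37,0,-0.56],[-0.4,0,-0.64],[-0.43,0,-0.71]], "twist": [0,0,0,0,0,0,0,0]}}

```text
time_s: 43.18
tool_pos: [606.5, -56.4, 43.1]
eef_rot: [0.01, -0.01, -0.707, 0.707]
wrist_force: [-1.1, -0.6, 0.1]
opening: 0.3
```

```bash
python3 look.py w27
python3 - <<'E'
from gate import *
s=arm.state()
for th,g in [(.12,0),(0.08,0),(.05,0),(.02,0),(0,0)]:
    p=P(th,g);R=Rq(s["eef_rot"]);print(th,(R.T@(np.r_[p,s["tool_pos"][2]]-s["tool_pos"])/40).round(2))
E
```

```text
t 43.23 pos [606.7 -56.   43.1] jaw -1.6 j6 1.37 open 0.3 F [1.2 0.3 0.4]
slide [0. 0. 0.] twist 0
0.12 [-0.06  0.   -0.09]
0.08 [-0.09  0.   -0.19]
0.05 [-0.11  0.   -0.26]
0.02 [-0.13  0.   -0.34]
0 [-0.14  0.   -0.39]
```

View pics/w27.png

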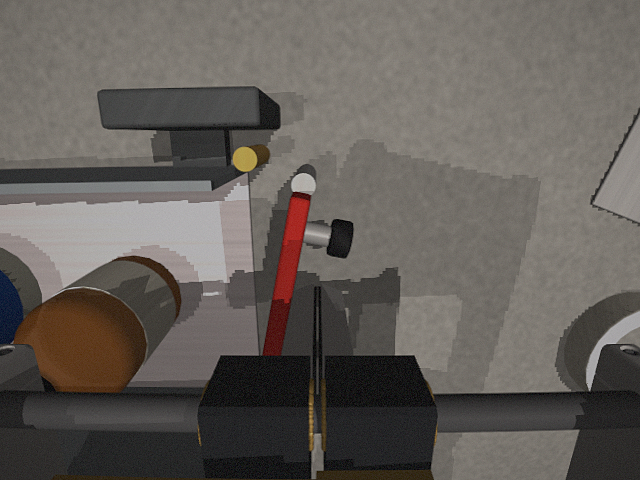

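Clear of obstructions; gate at ~0.2 rad. Push on in small steps.

>>> {"name": "drive_tool", "arguments": {"slide": [[-0.03,0,-0.05],[-0.06,0,-0.09],[-0.08,0,-0.14],[-0.09,0,-0.18],[-0.1,0,-0.22],[-0.11,0,-0.25]], "twist": [0,0,0,0,0,0]}}

```text
time_s: 43.98
tool_pos: [611.1, -46.6, 43.0]
eef_rot: [0.01, -0.01, -0.707, 0.707]
wrist_force: [0.1, 0.0, 0.3]
opening: 0.3
```

>>> {"name": "drive_tool", "arguments": {"slide": [[0,0,-0.03],[0,0,-0.06],[0,0,-0.09]], "twist": [0,0,0]}}

```text
time_s: 44.35
tool_pos: [611.2, -45.7, 43.1]
eef_rot: [0.01, -0.01, -0.705, 0.709]
wrist_force: [-1.0, -9.2, -1.3]
opening: 0.2
```

```bash
python3 look.py w28
```

```text
t 44.4 pos [611.3 -45.7  43.1] jaw -1.6 j6 1.39 open 0.8 F [-0.5 -8.3 -0.8]
slide [0. 0. 0.] twist 0
```

View pics/w28.png

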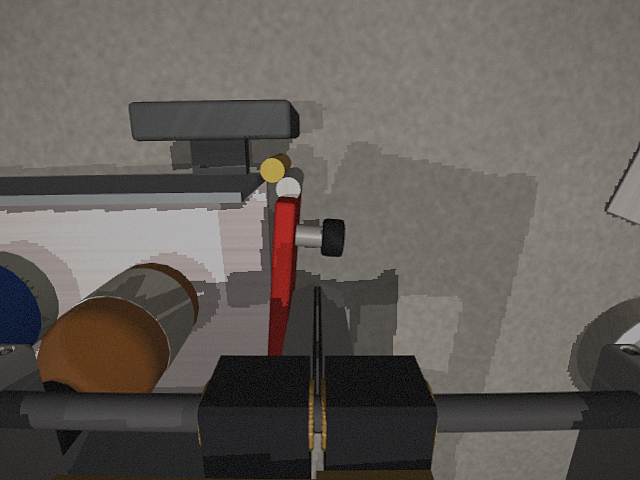

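>>> {"name": "drive_tool", "arguments": {"slide": [[0,0,-0.04],[0,0,-0.08],[0,0,-0.12],[0,0,-0.12]], "twist": [0,0,0,0]}}

```text
time_s: 44.9
tool_pos: [611.3, -45.6, 43.3]
eef_rot: [0.01, -0.01, -0.703, 0.711]
wrist_force: [-2.1, -19.2, -1.6]
opening: 0.3
```

>>> {"name": "drive_tool", "arguments": {"slide": [[0,0,-0.04],[0,0,-0.08],[0,0,-0.08]], "twist": [0,0,0]}}

```text
time_s: 45.28
tool_pos: [612.2, -37.0, 43.2]
eef_rot: [0.01, -0.011, -0.706, 0.708]
wrist_force: [1.7, -5.5, -2.4]
opening: 0.5
```

```bash
python3 look.py w29
```

```text
t 45.33 pos [612.2 -37.   43.3] jaw -1.6 j6 1.4 open 0.3 F [ 1.6 -6.9 -1.9]
slide [0. 0. 0.] twist 0
```

View pics/w29.png

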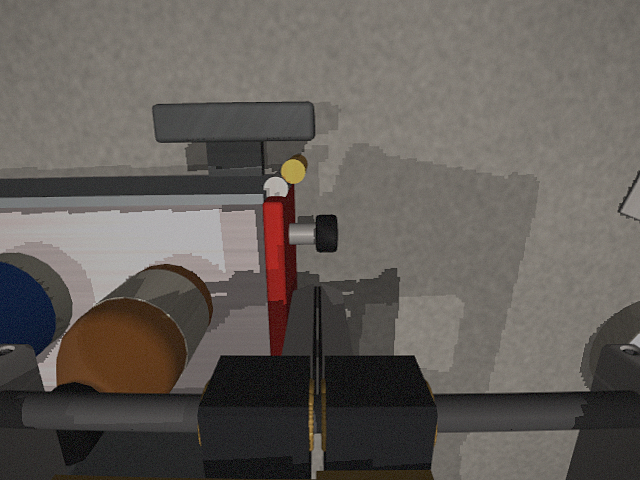

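>>> {"name": "drive_tool", "arguments": {"slide": [[0,0,-0.03],[0,0,-0.06],[0,0,-0.06]], "twist": [0,0,0]}}

```text
time_s: 45.7
tool_pos: [612.2, -37.0, 43.3]
eef_rot: [0.009, -0.011, -0.704, 0.71]
wrist_force: [1.0, -12.6, -2.8]
opening: 0.9
```

>>> {"name": "drive_tool", "arguments": {"slide": [[0,0,0.2],[0,0,0.5],[0,0,1],[0,-1,1],[0,-2,1],[0,-3.2,1],[0,-3.5,1],[0,-3.5,1]], "twist": [0,0,0,0,0,0,0,0]}}

```text
time_s: 46.7
tool_pos: [610.6, -73.2, 183.6]
eef_rot: [0.01, -0.011, -0.707, 0.707]
wrist_force: [-0.7, -0.1, -0.8]
opening: 0.4
```

```bash
python3 look.py w30
python3 - <<'E'
from h import *
for n in("scene","side"):
  im=arm.capture(n);cv2.imwrite(f"pics/{n}30.png",im[:,:,::-1])
E
```

```text
t 46.75 pos [609.5 -72.8 181.8] jaw -1.6 j6 1.34 open 0.4 F [-0.2 -0.1 -0.5]
slide [0. 0. 0.] twist 0
```

View pics/w30.png

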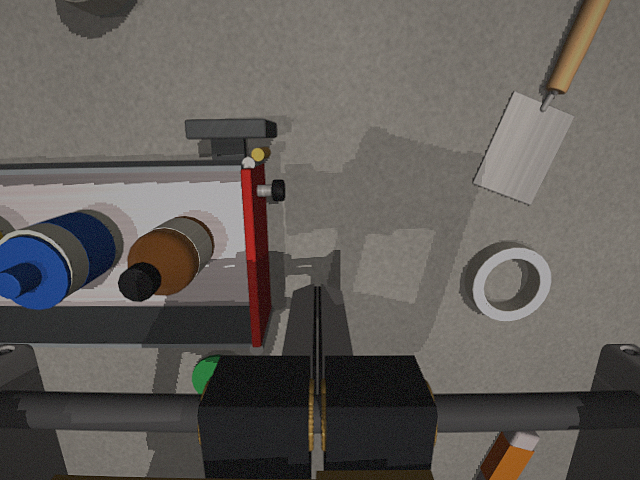

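View pics/scene30.png

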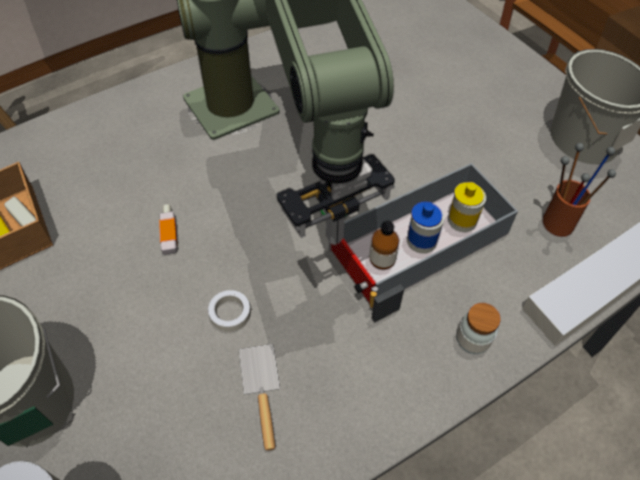

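View pics/side30.png

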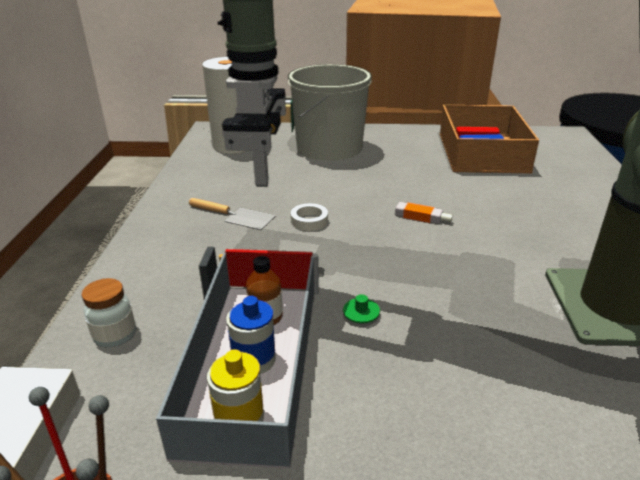

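```bash
python3 -c "
from station import arm
print(arm.job_done())"
```

```text
the job is handed in; nothing more can be done
None
```

The job is done and handed in at about 47 s of robot time.

- **Lids:** Only the blue and yellow tubs were on the table, so I seated those two lids while the tubs stood outside the bay. I left the green lid where it lay.
- **Bay:** The yellow tub, the blue tub and the amber bottle stand upright in the bay, about 100 mm apart.
- **Gate:** I then pushed the red gate shut. The force I read while pushing reached about 19 N, then the gate jumped about 9 mm over the catch. It held without moving under a further 13 N push.

After backing the arm off to about 180 mm height, I checked all three cameras. Both lids sit flat, the three things stand upright, and the gate lies behind its roller. The tape, knife and paint tube appear where they were, and the gripper touches nothing.

- **Peak push:** The 19 N was higher than the stated 5 to 12 N but well under the 120 N wrist limit.
- **Bay corner heights:** The first scene and side triangulation put the bay corners about 5 mm low. I used the wrist views for the bay's place instead, and they agreed with each other.
- **Knocked tub:** I saw no tub knocked aside in any view.

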